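# Sort tack tins by heft and shut the tack box

### The job

Three closed tack tins lie on the cutting board. Heft each one, lifting it just clear: lay a tin that weighs more than 400 g flat on the floor of the green tack box, and a lighter one flat in the upturned cardboard lid, where it waits for refilling; set them down, do not drop them. When all three are sorted, swing the tack box's lid over and press its front edge down until the catch snaps and holds it fully shut, leaving the hammer, the shoe last and the cement can where they are.

Things in the scene. Friction and masses are not known exactly. Their poses are not given: they have to be found in the camera images.
- tin_a: closed bright tack tin, 104 x 48 x 40 mm, plain paper label on top; all three look alike. Contents hidden, fixed inside, centred: the whole weighs anything from 130 to 660 g. Origin: centre of its underside; x along its length, y across its width, z up. Starts flat on a fixed grey cutting board 6 mm thick, the three side by side in a row, about 105 mm between centres
- tin_b: closed bright tack tin, 104 x 48 x 40 mm, plain paper label on top; all three look alike. Contents hidden, fixed inside, centred: the whole weighs anything from 130 to 660 g. Origin: centre of its underside; x along its length, y across its width, z up. Starts flat on a fixed grey cutting board 6 mm thick, the three side by side in a row, about 105 mm between centres
- tin_c: closed bright tack tin, 104 x 48 x 40 mm, plain paper label on top; all three look alike. Contents hidden, fixed inside, centred: the whole weighs anything from 130 to 660 g. Origin: centre of its underside; x along its length, y across its width, z up. Starts flat on a fixed grey cutting board 6 mm thick, the three side by side in a row, about 105 mm between centres
- case: green steel tack box, fixed, 144 mm deep (x) by 290 mm long (y) by 55 mm high, walls and floor 4 mm, no dividers. Origin: centre of its underside, z up. Catch in front (-x face), hinge along the top of the +x face. Takes three flat tins side by side along its y, lengths along x, 84 mm between centres (leaves 36 mm for fingers); the lid clears them
- lid (a joint): lid hinge of the tack box, rad: 0 fully shut on the rim, grows as it opens; starts leaning back past upright at 1.7 to 1.9 (stop 2.0). Stiff hinge: stays where left, takes 2 to 4 N at the front edge to swing. Over the last 0.08 rad a striker under the front edge must be pressed past a sprung roller catch, about 8 N straight down at the front edge; the catch then holds it at 0
- lid_hinge (a point): middle of the lid's hinge line, at the top of the box's back wall, 55 mm above the bench; the hinge runs along the box's y
- lid_front (a point): where to press: on the lid's outer face (its top when shut, then 61 mm above the bench), midway along, 138 mm from the hinge line. The lid is 149 mm from hinge line to front edge, 296 mm long, 5 mm thick; in the middle of the front edge a 44 mm wide steel tab reaches 10 mm farther, its striker tongue hanging 27 mm below the lid
- tray: upturned cardboard shoebox lid, fixed, 170 mm (its x) by 300 mm (its y), walls 24 mm high and 4 mm thick, floor 4 mm thick. Origin at the centre of its underside, z up; three tins fit side by side along its y, 84 mm apart
- hammer: bystander: hammer lying flat, 250 mm long, wooden handle; origin under its middle
- last: bystander: wooden shoe last, 240 mm long, 100 mm high; origin at the middle of its sole
- cement: bystander: upright cement can, 70 mm in diameter, 110 mm high; origin at the centre of its underside
Things that resemble listed ones, but are neither listed nor needed, are in the scene too. Leave any orange look-alike of the tin_b alone.

How it is judged:
By the outcome, as a careful person would: the job done as asked, in the order asked, and still so for the second after the job is handed in, with the robot touching nothing.
It also fails if it takes over 72 s, if anything falls off the work surface, if the arm or the gripper's body presses on something with over 40 N, if the wrist force passes 120 N, or if a joint passes its speed limit or range.

### The arm

A 7-joint arm with a two-finger parallel gripper is mounted at the origin on the work surface. World frame = base frame: x ahead of the robot, y to its left, z up, the work surface at z = 0. Lengths are in m, angles in rad, forces in N, time in s.
With the tool pointing down it reaches from about 0.425 to 0.875 m from the base axis. Payload 4.7 kg.
Tool frame: the origin (TCP) lies on the centre line of the jaws, within the pads' length; the fingertips stand 22 mm ahead of it and the grasp point (between the pads) lies 3 mm ahead of it; z points along the fingers, y is the direction in which the jaws open and shut (so a half turn about z gives the same grasp; the last joint's range is limited). The gripper opens to 87 mm and grips with 3 to 60 N. Pads are 19 mm wide; open, the fingers measure 117 mm over their backs; the gripper's body (75 mm by 190 mm) begins 51 mm behind the grasp point.
Start: joints at [1.345, 0.321, -0.07, 1.45, 0.023, 1.371, -0.057], TCP at [0.154, -0.631, 0.245] pointing down, gripper open.
Joint ranges: [-2.86, 2.86], [-0.3, 2.09], [-1.38, 1.24], [0.06, 2.45], [-1.56, 4.7], [0.09, 2.05], [-2.69, 2.69]. Speed limits (rad/s): [2.57, 2.57, 3.14, 3.14, 3.14, 3.14, 3.14].

### API

Orientations are given as a rotation vector (axis times angle).
In Python, from bench import ctrl, imaging, close_job, finder gives the robot as it stands. The module is installed in compiled form; this text tells all that it offers.
- The arm moves only by the shell command python3 -m jog 'ROWS' [FORCE]. ROWS is JSON, a list that holds one entry, the list of rows, each a list of 7 numbers: the shift along the tool's x, y, z in cm, then the turn, a rotation vector about the tool's x, y, z in degrees, then the finger opening in cm, from 0 to 8.7. In form: [[[dx, dy, dz, ax, ay, az, claw], ...]]. A call has 1 to 12 rows; each row shifts and turns the commanded pose from where the row before left it, along the tool's axes as they then stand; what a row does not reach is not made up. A row lasts 1/10 s, in which the tool goes at most 50 mm and 8.59 degrees, less where a joint would pass 70% of its speed; a pose out of reach is approached as far as the arm can. A call is refused whole if a number of a shift passes 5 or a number of a turn 8.59, either way. A call with a gripper value outside its range is refused whole. The fingers move at their own pace and stop on an object; FORCE is the grip in N (left out, the last holds). Time passes only in rows, so rows that do not move let the fingers close. It gives the time, the measured TCP pose, the force and the opening at its end, in the units of the state.
- ctrl.get_state(): the state, without advancing time (a new reading comes with each control period).
- imaging.get_image(name): name is "side" or "top" or "wrist"; returns a dict with "frame" (400x640x3 uint8, red, green, blue), "intrinsics" (3x3 intrinsics, pixels), "pose" (4x4, takes a point from camera to world coordinates). Camera axes: x right, y down, z forward; pixel columns grow to the right and rows downward; lengths in m; the calibration is good to about 2 mm. A picture is of the moment at which its call begins. There is no depth.
- close_job(): hands the job in, once; it reports no verdict.
Trained networks look in the newest picture that a camera, given by its name, has taken for a name from the list of things; names that differ only in an ending like _2 or _b are one class to them, and where a whole thing is asked for, a point or a joint stands for the part that bears it (a point fixed in the world has none). Each returns a list of dicts, best first, with "conf" (0 to 1); they miss things now and then, are a little off and sometimes report something else, mostly with a low value. They report only what shows in the picture. A call takes as long as a camera call. They do not tell look-alikes from the thing itself.
- finder.trace(label, camera): "region" (400x640 bool, what is visible of it) and "point" ([row, column] as shares, 0 to 1, of the picture: columns of its width, rows of its height, amid what is visible of it).
- finder.spot_point(label, camera): "point" ([row, column] as shares, 0 to 1, of the picture: columns of its width, rows of its height: a listed point, or the origin of a listed thing).
The state is a dict: "time": time; "joint_positions": joint angles; "qd": joint speeds; "joint_torque": joint torques, N m; "position": TCP position; "tool_rot": TCP orientation; "ft_force": force on the tool from outside, world axes, zero at the start; "torque": the same for the moment, N m; "grip_width": opening from 0.0 (shut) to 1.0 (fully open).
Only numpy, scipy, OpenCV 4.12 (cv2) and the standard library are available. Lean on these libraries where they do the work, as an engineer would, in place of code of your own. Each camera call takes 0.05 s, during which the arm holds its last target. There are 200 camera calls.

## Working session

There is one attempt and no reset: what is moved stays moved. The work goes in short steps, Python scripts to look and compute and a shell command to move; the robot and the scene stay as the last step left them, time stands still between calls to the robot, and variables do not carry over. Pictures are saved under pics/ and viewed, about 8 in all and at most 12, crops included, and the job is handed in when it is done.

```bash
mkdir -p pics; cat > h.py <<'E'
import numpy as np, cv2
from bench import ctrl, imaging, close_job, finder
from scipy.spatial.transform import Rotation as R
def ray(im,u,v,z):
    K=np.array(im["intrinsics"]);T=np.array(im["pose"])
    d=T[:3,:3]@np.linalg.solve(K,[u,v,1]);o=T[:3,3]
    return (o+d*(z-o[2])/d[2])
def proj(im,p):
    K=np.array(im["intrinsics"]);T=np.array(im["pose"])
    c=K@(T[:3,:3].T@(np.asarray(p)-T[:3,3]));return c[:2]/c[2]
def save(im,n): cv2.imwrite(f"pics/{n}.png",cv2.cvtColor(im["frame"],cv2.COLOR_RGB2BGR))
def rect(im,reg,z):
    c=max(cv2.findContours(reg.astype(np.uint8),0,2)[0],key=cv2.contourArea)[:,0,:]
    P=np.array([ray(im,u,v,z)[:2] for u,v in c],np.float32)
    return cv2.minAreaRect(P*1000)
E
python3 - <<'E'
from h import *
np.set_printoptions(precision=3,suppress=True)
for cam in("top","side"):
    im=imaging.get_image(cam);save(im,cam+"0")
    print(cam,np.array(im["pose"])[:3,3])
    for l,z in(("tin_a",.046),("case",.055),("tray",.024),("lid",.1),("hammer",.02),("last",.1),("cement",.11)):
        for r in finder.trace(l,cam)[:5]:
            if r["conf"]<.3: continue
            print(l,round(r["conf"],2),"px",np.array(r["point"])[::-1]*[640,400],rect(im,r["region"],z) if cam=="top" else "")
    for l,z in(("tin_a",.006),("case",0),("tray",0),("lid_hinge",.055),("lid_front",.1)):
        for r in finder.spot_point(l,cam)[:5]:
            p=np.array(r["point"])[::-1]*[640,400]; print(" spot",l,round(r["conf"],2),p,ray(im,*p,z))
s=ctrl.get_state();print(s)
E
```

```text
top [ 0.274 -0.099  1.207]
tin_a 0.81 px [310.912 161.   ] ((643.7963256835938, -21.51833724975586), (54.901214599609375, 102.01155853271484), 6.942837715148926)
tin_a 0.73 px [296.32 228.52] ((438.86767578125, -9.229236602783203), (55.48650360107422, 105.97661590576172), 2.9204635620117188)
tin_a 0.65 px [301.312 192.92 ] ((550.6253662109375, -14.699081420898438), (53.337059020996094, 103.17081451416016), 0.3851718306541443)
tin_a 0.62 px [184.32 279.88] ((258.38970947265625, 275.49237060546875), (52.50148010253906, 106.73375701904297), 47.7271728515625)
case 0.68 px [405.376 219.88 ] ((523.5975952148438, -315.0714111328125), (350.37982177734375, 249.5775146484375), 1.8285999298095703)
tray 0.86 px [198.976 187.4  ] ((539.473388671875, 283.0328674316406), (177.24472045898438, 302.427490234375), 79.46696472167969)
lid 0.96 px [432.192 220.2  ] ((520.0303344726562, -375.93548583984375), (329.62078857421875, 102.3357925415039), 0.3863796889781952)
hammer 0.61 px [323.392 120.32 ] ((807.5305786132812, -76.71391296386719), (98.4424819946289, 252.50430297851562), 6.964073181152344)
last 0
[... 1562 characters left out ...]
 ]
 spot case 0.3 [324.224 250.6  ] [ 0.538 -0.247  0.   ]
 spot tray 0.61 [291.776 142.8  ] [0.534 0.288 0.   ]
 spot lid_hinge 0.81 [316.608 264.6  ] [ 0.499 -0.328  0.055]
 spot lid_front 0.72 [329.6  253.52] [ 0.531 -0.335  0.1  ]
{'time': 1.3, 'joint_positions': array([ 1.345,  0.321, -0.07 ,  1.45 ,  0.023,  1.371, -0.057]), 'qd': array([-0.   , -0.001, -0.   ,  0.   , -0.   , -0.004,  0.001]), 'joint_torque': array([ -0.   , -49.11 ,  -0.403, -31.276,  -0.064,   0.034,   0.   ]), 'position': array([ 0.154, -0.631,  0.245]), 'tool_rot': array([ 3.119,  0.376, -0.   ]), 'ft_force': array([ 0.442,  0.129, -0.765]), 'torque': array([0.056, 0.051, 0.   ]), 'grip_width': 0.9999751148837803}
```

View pics/top0.png

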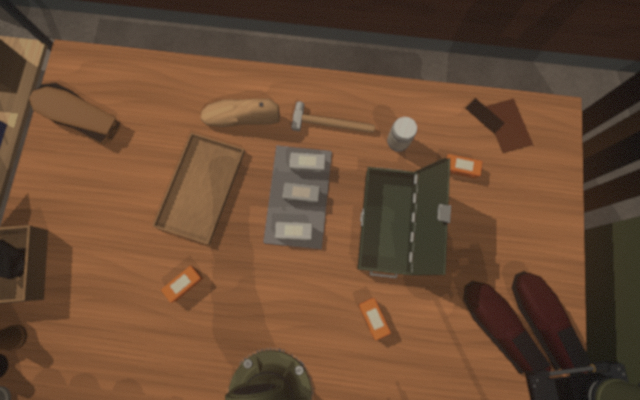

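View pics/side0.png

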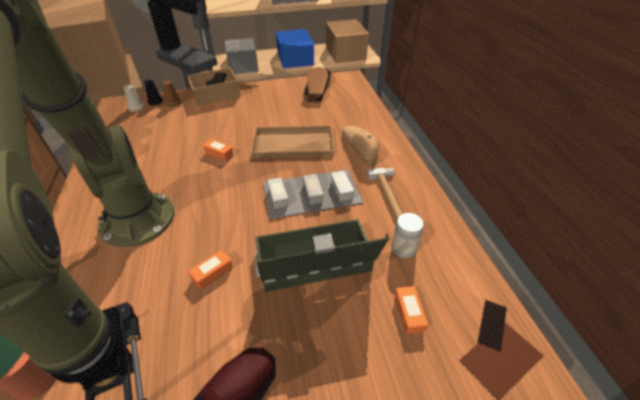

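```bash
cat >> h.py <<'E'
def yawrot(yx): # tool down, tool x at world angle yx deg
    return R.from_euler('z',yx,degrees=True)*R.from_rotvec([np.pi,0,0])
def plan(wps,start=None,v=4.8):
    """wps: list of (x,y,z,yaw_x_deg or None[,speed cm/row]); prints rows in tool axes, from the measured (or given) pose"""
    import math
    if start is None:
        s=ctrl.get_state();p=np.array(s["position"]);r=R.from_rotvec(s["tool_rot"])
    else: p,r=np.array(start[:3]),yawrot(start[3])
    for w in wps:
        q=np.array(w[:3]);rt=r if w[3] is None else yawrot(w[3]); vv=w[4] if len(w)>4 else v
        rv=(r.inv()*rt).as_rotvec(degrees=True)
        n=max(1,math.ceil(np.linalg.norm(q-p)*100/vv-1e-6),math.ceil(np.linalg.norm(rv)/8.4-1e-6))
        print("->",w)
        for i in range(n):
            t=p+(q-p)/(n-i); dr=R.from_rotvec(rv/(n-i),degrees=True)
            d=np.round(r.inv().apply(t-p)*100,1); a=np.round(dr.as_rotvec(degrees=True),1)
            p=p+r.apply(d/100); r=r*R.from_rotvec(a,degrees=True)
            rv=(r.inv()*rt).as_rotvec(degrees=True)
            print([float(x) for x in [*d,*a]])
E
python3 - <<'E'
from h import *
plan([(.154,-.631,.30,None),(.40,-.25,.32,58),(.55,-.017,.32,86.4)])
E
```

```text
-> (0.154, -0.631, 0.3, None)
[-0.0, -0.0, -2.8, 0.0, 0.0, 0.0]
[-0.0, -0.0, -2.7, 0.0, 0.0, 0.0]
-> (0.4, -0.25, 0.32, 58)
[3.3, -3.1, -0.2, 0.0, 0.0, -4.4]
[3.5, -2.9, -0.2, 0.0, 0.0, -4.4]
[3.7, -2.6, -0.2, 0.0, 0.0, -4.4]
[3.9, -2.3, -0.2, 0.0, 0.0, -4.4]
[4.1, -2.0, -0.2, 0.0, 0.0, -4.4]
[4.2, -1.6, -0.2, 0.0, 0.0, -4.5]
[4.4, -1.3, -0.2, 0.0, 0.0, -4.4]
[4.4, -1.0, -0.2, 0.0, 0.0, -4.5]
[4.5, -0.6, -0.2, 0.0, 0.0, -4.4]
[4.5, -0.3, -0.2, 0.0, 0.0, -4.5]
-> (0.55, -0.017, 0.32, 86.4)
[4.6, 0.1, -0.0, 0.0, 0.0, -4.7]
[4.6, 0.4, -0.0, -0.0, 0.0, -4.7]
[4.6, 0.8, -0.0, -0.0, 0.0, -4.7]
[4.5, 1.2, -0.0, -0.0, 0.0, -4.8]
[4.3, 1.6, -0.0, -0.0, 0.0, -4.7]
[4.2, 1.9, -0.0, -0.0, 0.0, -4.8]
```

```bash
python3 -m jog '[[[0,0,-2.8,0,0,0,8.7],[0,0,-2.7,0,0,0,8.7],[3.3,-3.1,-0.2,0,0,-4.4,8.7],[3.5,-2.9,-0.2,0,0,-4.4,8.7],[3.7,-2.6,-0.2,0,0,-4.4,8.7],[3.9,-2.3,-0.2,0,0,-4.4,8.7],[4.1,-2,-0.2,0,0,-4.4,8.7],[4.2,-1.6,-0.2,0,0,-4.5,8.7],[4.4,-1.3,-0.2,0,0,-4.4,8.7],[4.4,-1,-0.2,0,0,-4.5,8.7],[4.5,-0.6,-0.2,0,0,-4.4,8.7],[4.5,-0.3,-0.2,0,0,-4.5,8.7]]]' 35
python3 -m jog '[[[4.6,0.1,0,0,0,-4.7,8.7],[4.6,0.4,0,0,0,-4.7,8.7],[4.6,0.8,0,0,0,-4.7,8.7],[4.5,1.2,0,0,0,-4.8,8.7],[4.3,1.6,0,0,0,-4.7,8.7],[4.2,1.9,0,0,0,-4.8,8.7],[0,0,0,0,0,0,8.7]]]'
cat > fit.py <<'E'
from h import *
from scipy.optimize import minimize
def silh(im,pts):
    m=np.zeros((400,640),np.uint8)
    c=cv2.convexHull(np.array([proj(im,p) for p in pts]).astype(np.float32)).reshape(-1,2)
    cv2.fillPoly(m,[np.round(c*16).astype(np.int32)],1,shift=4); return m>0,c
def box(x,y,yaw,L,W,z0,z1):
    c,s=np.cos(yaw),np.sin(yaw)
    return [(x+c*a-s*b,y+s*a+c*b,z) for a in(-L/2,L/2) for b in(-W/2,W/2) for z in(z0,z1)]
def fit(views,L,W,z0,z1,x0):
    def f(q):
        t=0
        for im,reg in views:
            m,_=silh(im,box(*q,L,W,z0,z1)); t+=(m^reg).sum()/max((m|reg).sum(),1)
        return t
    sx=np.array([x0,np.add(x0,[.01,0,0]),np.add(x0,[0,.01,0]),np.add(x0,[0,0,.12])])
    r=minimize(f,x0,method="Nelder-Mead",options=dict(initial_simplex=sx,xatol=3e-4,fatol=1e-4))
    return r.x,r.fun/len(views)
E
python3 - <<'E'
from fit import *
np.set_printoptions(precision=3,suppress=True)
ims={};draw=[]
H=np.pi/2
for cam in("top","side","wrist"): ims[cam]=imaging.get_image(cam)
s=ctrl.get_state();print(s["time"],s["position"],s["ft_force"])
# networks look at newest picture
tr={}
for cam in ims:
    for l in("tin_a","tray","cement","last"):
        tr[cam,l]=[r for r in finder.trace(l,cam) if r["conf"]>.3]
def pick(cam,l,p,tol=25):
    u=proj(ims[cam],p); 
    c=[r for r in tr[cam,l] if np.hypot(*(np.array(r["point"])[::-1]*[640,400]-u))<tol]
    return (ims[cam],c[0]["region"]) if c else None
obj=[("tin_a",(.444,-.012),.104,.048,.006,.046,H-.06),("tin_a",(.55,-.018),.104,.048,.006,.046,H-.06),("tin_a",(.646,-.023),.104,.048,.006,.046,H-.06),("tray",(.54,.285),.17,.30,0,.024,-.25),("cement",(.72,-.277),.062,.062,0,.11,0.)]
out={c:ims[c]["frame"].copy() for c in ims}
for l,xy,L,W,z0,z1,yaw in obj:
    for cams in (("top",),("side",),("wrist",)):
        v=[pick(c,l,(*xy,(z0+z1)/2),60 if c=="wrist" else 25) for c in cams]; v=[a for a in v if a]
        if not v: print(l,xy,cams,"none");continue
        q,e=fit(v,L,W,z0,z1,(*xy,yaw)); print(l,cams,q,np.degrees(q[2]).round(1),"err",round(e,3))
        c=cams[0]; cv2.polylines(out[c],[silh(ims[c],box(*q,L,W,z0,z1))[1].astype(int)],True,(255,0,0),1)
for l in("case",):
  q=(.505,-.267,-H-.04)
  for c in out: cv2.polylines(out[c],[silh(ims[c],box(*q,.144,.29,.054,.055))[1].astype(int)],True,(0,255,255),1)
both=np.hstack([out["top"][100:300,120:520],out["side"][80:330,180:480][:200]])
a=cv2.resize(out["top"][100:280,140:500],(720,360)); b=cv2.resize(out["wrist"],(360,225)); cc=cv2.resize(out["side"][110:300,200:480],(360,244))[:225]
P=np.vstack([a,np.hstack([b,cc])]); cv2.imwrite("pics/ov1.png",P[:,:,::-1])
E
```

```text
time: 2.5
position: [0.4006, -0.2487, 0.32]
tool_rot: [2.744, 1.528, 0.0]
ft_force: [1.4, -0.9, -0.6]
grip_width: 0.999
time: 3.2
position: [0.5518, -0.0095, 0.3196]
tool_rot: [-2.274, -2.164, -0.007]
ft_force: [-0.9, 0.3, -0.2]
grip_width: 1.002
3.35 [ 0.55  -0.018  0.319] [ 0.286 -0.391  0.285]
tin_a ('top',) [ 0.444 -0.012  1.635] 93.7 err 0.852
tin_a ('side',) [ 0.442 -0.004  1.583] 90.7 err 0.139
tin_a ('wrist',) [ 0.439 -0.006  1.625] 93.1 err 0.078
tin_a ('top',) [ 0.555 -0.025  1.612] 92.4 err 0.725
tin_a ('side',) [ 0.554 -0.016  1.482] 84.9 err 0.141
tin_a (0.55, -0.018) ('wrist',) none
tin_a ('top',) [ 0.65  -0.026  1.603] 91.9 err 0.582
tin_a ('side',) [ 0.647 -0.018  1.514] 86.7 err 0.123
tin_a ('wrist',) [ 0.647 -0.019  1.626] 93.2 err 0.102
tray ('top',) [0.489 0.294 1.369] 78.4 err 0.311
tray ('side',) [ 0.541  0.291 -1.767] -101.2 err 0.031
tray (0.54, 0.285) ('wrist',) none
cement ('top',) [ 0.758 -0.285 -0.289] -16.6 err 0.121
cement ('side',) [ 0.758 -0.284 -0.44 ] -25.2 err 0.105
cement (0.72, -0.277) ('wrist',) none
```

View pics/ov1.png

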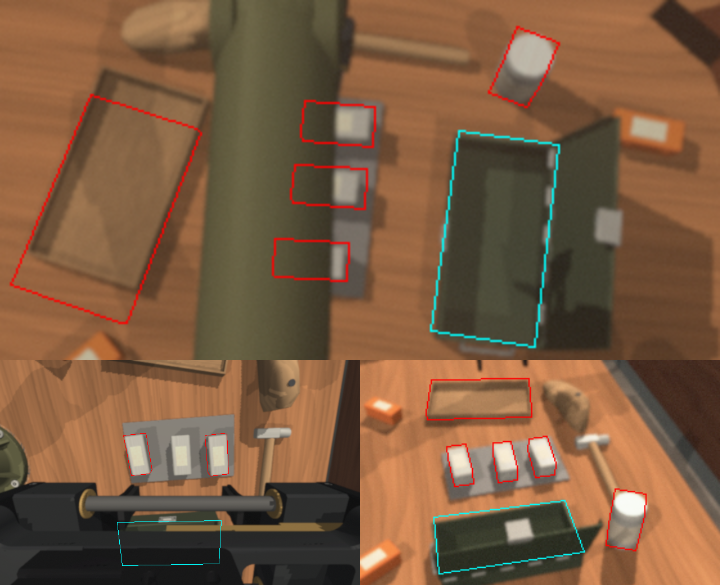

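```bash
python3 - <<'E'
from h import *
plan([(.647,-.019,.12,93.2),(.647,-.019,.033,93.2,2.5)])
E
```

```text
-> (0.647, -0.019, 0.12, 93.2)
[0.1, 1.9, 4.0, 0.0, 0.0, -1.4]
[0.0, 1.9, 4.0, 0.0, 0.0, -1.3]
[0.0, 2.0, 4.0, 0.0, 0.0, -1.4]
[-0.0, 1.9, 4.0, 0.0, 0.0, -1.3]
[-0.1, 2.0, 4.0, 0.0, 0.0, -1.4]
-> (0.647, -0.019, 0.033, 93.2, 2.5)
[-0.0, -0.0, 2.2, 0.0, 0.0, 0.0]
[-0.0, -0.0, 2.2, 0.0, 0.0, 0.0]
[-0.0, -0.0, 2.1, 0.0, 0.0, 0.0]
[-0.0, -0.0, 2.2, 0.0, 0.0, 0.0]
```

```bash
cat > w.py <<'E'
from h import *
F=[]
for i in range(5):
    imaging.get_image("wrist"); F.append(ctrl.get_state()["ft_force"])
s=ctrl.get_state()
print("F mean",np.mean(F,0).round(2),"std",np.std(F,0).round(2),"pos",np.round(s["position"],4),"t",s["time"],"w_mm",round(s["grip_width"]*87,1),"yaw",R.from_rotvec(s["tool_rot"]).apply([1,0,0]).round(3))
E
python3 -m jog '[[[0.1,1.9,4,0,0,-1.4,8.7],[0,1.9,4,0,0,-1.3,8.7],[0,2,4,0,0,-1.4,8.7],[0,1.9,4,0,0,-1.3,8.7],[-0.1,2,4,0,0,-1.4,8.7],[0,0,0,0,0,0,8.7],[0,0,0,0,0,0,8.7]]]'
python3 w.py
python3 -m jog '[[[0,0,2.2,0,0,0,8.7],[0,0,2.2,0,0,0,8.7],[0,0,2.2,0,0,0,8.7],[0,0,2.1,0,0,0,8.7],[0,0,0,0,0,0,8.7],[0,0,0,0,0,0,4],[0,0,0,0,0,0,4],[0,0,0,0,0,0,4],[0,0,0,0,0,0,4],[0,0,0,0,0,0,4]]]' 35
```

```text
time: 4.65
position: [0.6466, -0.0183, 0.1187]
tool_rot: [-2.156, -2.281, 0.001]
ft_force: [0.0, 0.1, 0.9]
grip_width: 1.004
F mean [ 0.22  0.14 -0.28] std [0.73 0.44 0.55] pos [ 0.648  -0.0186  0.1223] t 4.9 w_mm 87.1 yaw [-0.056  0.998 -0.001]
time: 5.9
position: [0.6475, -0.0187, 0.0331]
tool_rot: [2.157, 2.283, 0.001]
ft_force: [-0.4, -0.3, -0.5]
grip_width: 0.634
```

```bash
python3 -m jog '[[[0,0,0,0,0,0,4],[0,0,0,0,0,0,4],[0,0,0,0,0,0,4],[0,0,0,0,0,0,4],[0,0,-0.5,0,0,0,4],[0,0,-1,0,0,0,4],[0,0,-1,0,0,0,4],[0,0,-0.5,0,0,0,4],[0,0,0,0,0,0,4],[0,0,0,0,0,0,4],[0,0,0,0,0,0,4]]]'
python3 w.py
```

```text
time: 7.0
position: [0.6468, -0.0187, 0.0621]
tool_rot: [-2.157, -2.283, 0.001]
ft_force: [0.3, -0.0, -5.6]
grip_width: 0.548
F mean [ 0.08 -0.17 -4.4 ] std [0.65 0.38 0.48] pos [ 0.647  -0.0186  0.0622] t 7.25 w_mm 48.1 yaw [-0.057  0.998  0.   ]
```

```bash
sed -i 's/range(5)/range(N)/; s/^F=\[\]/import sys\nN=int(sys.argv[1]) if len(sys.argv)>1 else 5\nF=[];T=[]/; s/F.append(ctrl.get_state()\["ft_force"\])/s=ctrl.get_state();F.append(s["ft_force"]);T.append(s["joint_torque"])/' w.py; echo 'print("tau",np.mean(T,0).round(3),np.std(T,0).round(3),"Fz",np.array(F)[:,2].round(2))' >> w.py; python3 w.py 18
```

```text
F mean [-0.04  0.09 -4.66] std [0.5  0.53 0.5 ] pos [ 0.6472 -0.0186  0.0625] t 8.15 w_mm 48.1 yaw [-0.057  0.998 -0.   ]
tau [ 1.0000e-03 -5.2884e+01 -1.0953e+01 -2.8242e+01 -5.6000e-02  2.4000e-02
 -0.0000e+00] [0.003 0.011 0.004 0.012 0.    0.001 0.   ] Fz [-5.04 -5.16 -4.89 -4.42 -4.74 -5.47 -4.27 -5.19 -4.92 -4.29 -4.09 -4.33
 -3.83 -5.6  -4.9  -4.25 -3.92 -4.61]
```

```bash
python3 - <<'E'
from fit import *
H=np.pi/2
im={c:imaging.get_image(c) for c in("top","side")}
q=(.505,-.267,-H-.04)
o=[]
for c,(r0,r1,c0,c1) in dict(top=(150,285,345,465),side=(210,300,240,400)).items():
    k=4 if c=="top" else 3
    f=cv2.imread(f"pics/{c}0.png")[r0:r1,c0:c1]; f=cv2.resize(f,None,fx=k,fy=k,interpolation=cv2.INTER_CUBIC)
    f=cv2.convertScaleAbs(f,alpha=1.8,beta=15)
    def dl(L,W,z,col):
        h=(silh(im[c],box(*q,L,W,z,z+1e-4))[1]-[c0,r0]+.5)*k
        cv2.polylines(f,[h.astype(int)],True,col,1)
    dl(.144,.29,.055,(255,255,0)); dl(.136,.282,.004,(0,0,255))
    o.append(f)
h=max(a.shape[0] for a in o)
o=[cv2.copyMakeBorder(a,0,h-a.shape[0],0,0,0) for a in o]
a=np.hstack(o); a=cv2.resize(a,None,fx=min(1,800/a.shape[1]),fy=min(1,800/a.shape[1])); cv2.imwrite("pics/ov2.png",a);print(a.shape)
E
```

```text
(450, 800, 3)
```

View pics/ov2.png

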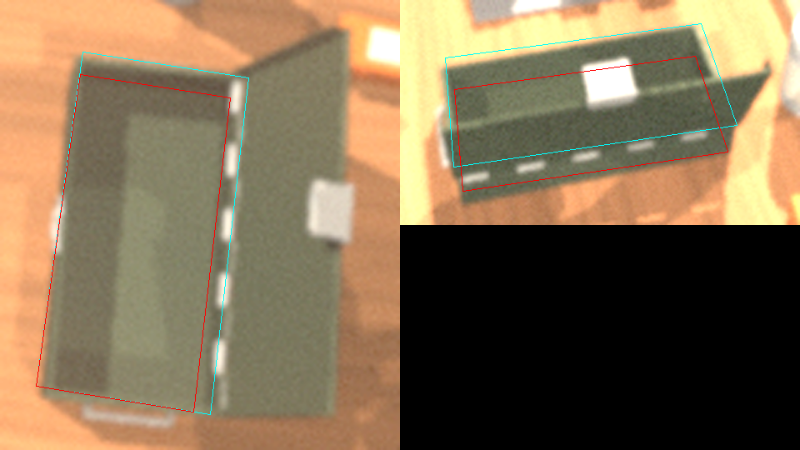

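```bash
python3 - <<'E'
from h import *
plan([(.647,-.0186,.14,None),(.586,-.267,.16,89.4,4.0),(.586,-.267,.05,89.4,2.5),(.586,-.267,.0315,89.4,.6)],v=4)
E
```

```text
-> (0.647, -0.0186, 0.14, None)
[-0.0, -0.0, -3.9, 0.0, 0.0, 0.0]
[-0.0, -0.0, -3.8, 0.0, 0.0, 0.0]
-> (0.586, -0.267, 0.16, 89.4, 4.0)
[-3.5, -1.1, -0.3, -0.0, 0.0, 0.5]
[-3.5, -1.0, -0.3, -0.0, 0.0, 0.6]
[-3.5, -1.0, -0.3, -0.0, 0.0, 0.5]
[-3.5, -1.0, -0.3, -0.0, 0.0, 0.6]
[-3.5, -0.9, -0.3, -0.0, 0.0, 0.5]
[-3.6, -0.9, -0.3, -0.0, 0.0, 0.6]
[-3.6, -0.9, -0.2, -0.0, 0.0, 0.5]
-> (0.586, -0.267, 0.05, 89.4, 2.5)
[0.0, -0.0, 2.2, -0.0, 0.0, 0.0]
[0.0, -0.0, 2.2, -0.0, 0.0, 0.0]
[0.0, -0.0, 2.2, -0.0, 0.0, 0.0]
[0.0, -0.0, 2.2, -0.0, 0.0, 0.0]
[0.0, -0.0, 2.2, -0.0, 0.0, 0.0]
-> (0.586, -0.267, 0.0315, 89.4, 0.6)
[0.0, -0.0, 0.5, -0.0, 0.0, 0.0]
[0.0, -0.0, 0.4, -0.0, 0.0, 0.0]
[0.0, -0.0, 0.5, -0.0, 0.0, 0.0]
[0.0, -0.0, 0.4, -0.0, 0.0, 0.0]
```

Hover over the slot first and take torque and a wrist picture.

```bash
python3 -m jog '[[[0,0,-3.9,0,0,0,4],[0,0,-3.8,0,0,0,4],[-3.5,-1.1,-0.3,0,0,0.5,4],[-3.5,-1,-0.3,0,0,0.6,4],[-3.5,-1,-0.3,0,0,0.5,4],[-3.5,-1,-0.3,0,0,0.6,4],[-3.5,-0.9,-0.3,0,0,0.5,4],[-3.6,-0.9,-0.3,0,0,0.6,4],[-3.6,-0.9,-0.2,0,0,0.5,4],[0,0,0,0,0,0,4],[0,0,0,0,0,0,4]]]'
python3 w.py 4
python3 - <<'E'
from h import *
im=imaging.get_image("wrist");f=im["frame"].copy()
for P in(.055,):
    pass
c,s=np.cos(-.01),np.sin(-.01)
for hx,hy,z,col in((.145,.072,.055,(0,255,255)),(.141,.068,.004,(255,0,0))):
    pts=[proj(im,(.502+c*a-s*b,-.266+s*a+c*b,z)) for a,b in((hx,hy),(hx,-hy),(-hx,-hy),(-hx,hy))]
    cv2.polylines(f,[np.array(pts).astype(int)],True,col,1)
cv2.imwrite("pics/wr1.png",f[:,:,::-1])
E
```

```text
time: 9.35
position: [0.5854, -0.2691, 0.1593]
tool_rot: [-2.236, -2.207, 0.0]
ft_force: [1.1, -0.0, -5.3]
grip_width: 0.545
F mean [-0.05  0.88 -4.4 ] std [0.24 0.77 0.66] pos [ 0.5867 -0.2655  0.1596] t 9.55 w_mm 47.8 yaw [0.007 1.    0.001]
tau [  1.243 -50.041  -7.343 -31.423   0.116   0.071   0.   ] [0.539 0.062 0.461 0.115 0.104 0.009 0.003] Fz [-5.41 -4.05 -3.62 -4.5 ]
```

View pics/wr1.png

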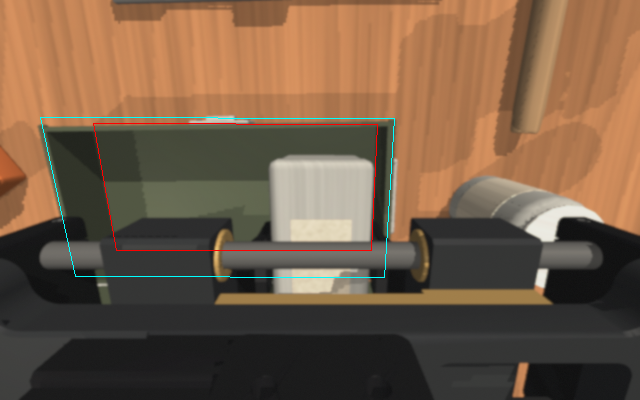

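```bash
python3 -m jog '[[[0,0,2.2,0,0,0,4],[0,0,2.2,0,0,0,4],[0,0,2.2,0,0,0,4],[0,0,2.2,0,0,0,4],[0,0,2.2,0,0,0,4],[0,0,0.5,0,0,0,4],[0,0,0.5,0,0,0,4],[0,0,0.4,0,0,0,4],[0,0,0.4,0,0,0,4],[0,0,0,0,0,0,4],[0,0,0,0,0,0,4]]]'
python3 - <<'E'
from h import *
s=ctrl.get_state();print(s["position"],s["ft_force"],s["joint_torque"])
E
```

```text
time: 10.7
position: [0.5864, -0.2676, 0.0321]
tool_rot: [2.232, 2.21, 0.0]
ft_force: [0.6, 0.1, -4.2]
grip_width: 0.547
[ 0.58640758 -0.26764886  0.03205466] [ 0.58784711  0.10687479 -4.20326593] [-2.32999271e-02 -5.37941480e+01 -9.67090935e+00 -2.73751134e+01
 -4.25839587e-02  5.79201628e-02 -1.07136602e-03]
```

```bash
python3 -m jog '[[[0,0,0.1,0,0,0,4],[0,0,0,0,0,0,4],[0,0,0,0,0,0,4]]]'; python3 -m jog '[[[0,0,0.1,0,0,0,4],[0,0,0,0,0,0,4],[0,0,0,0,0,0,4]]]'
```

```text
time: 11.0
position: [0.5863, -0.2676, 0.0308]
tool_rot: [2.232, 2.21, 0.0]
ft_force: [0.5, -0.5, -3.7]
grip_width: 0.551
time: 11.3
position: [0.5863, -0.2676, 0.0308]
tool_rot: [2.232, 2.21, -0.001]
ft_force: [-4.0, 0.0, 5.9]
grip_width: 0.549
```

```bash
python3 -m jog '[[[0,0,0,0,0,0,6.2],[0,0,0,0,0,0,6.2],[0,0,0,0,0,0,6.2],[0,0,-1,0,0,0,6.2],[0,0,-3,0,0,0,6.2],[0,0,-4.5,0,0,0,6.2],[0,0,-4.5,0,0,0,6.2],[0,0,0,0,0,0,6.2],[0,0,0,0,0,0,6.2]]]'
python3 w.py 4
python3 - <<'E'
from h import *
plan([(.545,-.013,.21,91)])
E
```

```text
time: 12.2
position: [0.5872, -0.2677, 0.1618]
tool_rot: [2.229, 2.208, 0.001]
ft_force: [-1.1, 0.3, 0.5]
grip_width: 0.71
F mean [-0.21  0.    0.12] std [0.84 0.28 0.16] pos [ 0.5852 -0.2672  0.1579] t 12.4 w_mm 62.2 yaw [0.01  1.    0.001]
tau [-1.0800e-01 -4.8828e+01 -8.0510e+00 -2.9875e+01 -6.6000e-02  2.3000e-02
  0.0000e+00] [0.055 0.4   0.13  0.378 0.007 0.025 0.001] Fz [ 0.3   0.01  0.24 -0.09]
-> (0.545, -0.013, 0.21, 91)
[4.2, -0.7, -0.9, -0.0, -0.0, -0.3]
[4.2, -0.7, -0.9, -0.0, -0.0, -0.3]
[4.3, -0.7, -0.8, -0.0, -0.0, -0.2]
[4.2, -0.6, -0.9, -0.0, -0.0, -0.3]
[4.3, -0.6, -0.8, -0.1, -0.0, -0.2]
[4.2, -0.7, -0.9, -0.0, -0.1, -0.3]
```

```bash
python3 -m jog '[[[4.2,-0.7,-0.9,0,0,-0.3,8.7],[4.2,-0.7,-0.9,0,0,-0.3,8.7],[4.3,-0.7,-0.8,0,0,-0.2,8.7],[4.2,-0.6,-0.9,0,0,-0.3,8.7],[4.3,-0.6,-0.8,0,0,-0.2,8.7],[4.2,-0.7,-0.9,0,0,-0.3,8.7],[0,0,0,0,0,0,8.7]]]'
python3 - <<'E'
from fit import *
im=imaging.get_image("wrist"); f=im["frame"].copy()
for r in finder.trace("tin_a","wrist"):
    p=np.array(r["point"])[::-1]*[640,400]; w=ray(im,*p,.04)
    print(round(r["conf"],2),p,w.round(3),end=" ")
    g=min([(.545,-.013),(.44,-.007)],key=lambda a:np.hypot(*(w[:2]-a)))
    if np.hypot(*(w[:2]-g))<.06:
        q,e=fit([(im,r["region"])],.104,.048,.006,.046,(*g,1.6)); print(q.round(3),np.degrees(q[2]).round(1),round(e,3))
        cv2.polylines(f,[silh(im,box(*q,.104,.048,.006,.046))[1].astype(int)],True,(255,0,0),1)
cv2.imwrite("pics/wr2.png",f[:,:,::-1])
plan([(.545,-.013,.12,91),(.545,-.013,.033,91,2.5)])
E
```

```text
time: 13.1
position: [0.5447, -0.0053, 0.2123]
tool_rot: [-2.188, -2.253, -0.004]
ft_force: [0.5, -0.1, 1.1]
grip_width: 1.0
0.83 [329.792 193.   ] [ 0.555 -0.012  0.04 ] [ 0.551 -0.014  1.566] 89.7 0.073
0.64 [225.408 180.2  ] [ 0.44  -0.001  0.04 ] [ 0.439 -0.007  1.66 ] 95.1 0.125
-> (0.545, -0.013, 0.12, 91)
[-0.0, -0.0, 4.6, -0.0, 0.0, 0.1]
[-0.0, -0.0, 4.5, -0.0, 0.0, 0.1]
-> (0.545, -0.013, 0.033, 91, 2.5)
[-0.0, -0.0, 2.2, -0.0, 0.0, 0.0]
[-0.0, -0.0, 2.2, -0.0, 0.0, 0.0]
[-0.0, -0.0, 2.2, -0.0, 0.0, 0.0]
[-0.0, -0.0, 2.1, -0.0, 0.0, 0.0]
```

View pics/wr2.png

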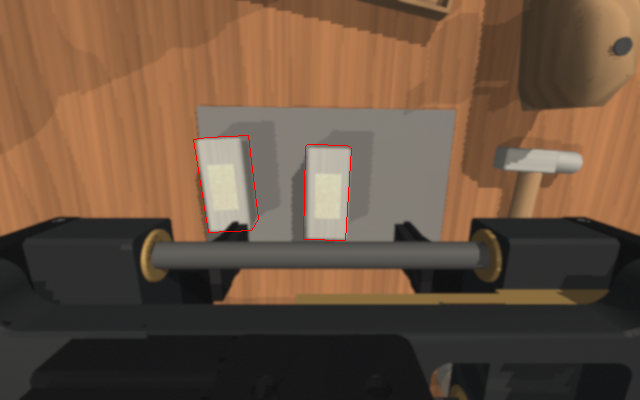

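```bash
python3 -m jog '[[[-0.1,0.3,4.5,0,0,0.6,8.7],[0,0.3,4.5,0,0,0.7,8.7],[0,0,2.2,0,0,0,8.7],[0,0,2.2,0,0,0,8.7],[0,0,2.2,0,0,0,8.7],[0,0,2.1,0,0,0,8.7],[0,0,0,0,0,0,4],[0,0,0,0,0,0,4],[0,0,0,0,0,0,4],[0,0,0,0,0,0,4],[0,0,0,0,0,0,4],[0,0,0,0,0,0,4]]]'
python3 -m jog '[[[0,0,0,0,0,0,4],[0,0,0,0,0,0,4],[0,0,0,0,0,0,4],[0,0,-0.5,0,0,0,4],[0,0,-1,0,0,0,4],[0,0,-1,0,0,0,4],[0,0,-0.5,0,0,0,4],[0,0,0,0,0,0,4],[0,0,0,0,0,0,4]]]'
python3 w.py 8
python3 - <<'E'
from h import *
# tray centre (.541,.291), its y axis at -11.2 deg; far slot +84 mm; tool x at 78.8
print("tray slots",[np.round([.541+k*np.cos(np.radians(-11.2)),.291+k*np.sin(np.radians(-11.2))],3) for k in(.06,-.02,.084,0,-.084)])
x,y=.541,.291
plan([(.551,-.014,.14,None),(x,y,.15,78.8,4.),(x,y,.05,78.8,2.5),(x,y,.0315,78.8,.5)],v=4)
x,y=.502,-.266
plan([(.551,-.014,.14,None),(x,y,.15,89.4,4.),(x,y,.05,89.4,2.5),(x,y,.0315,89.4,.5)],v=4)
E
```

```text
time: 14.4
position: [0.552, -0.0146, 0.0351]
tool_rot: [2.226, 2.216, 0.001]
ft_force: [-0.2, 0.2, 5.2]
grip_width: 0.55
time: 15.3
position: [0.5515, -0.0146, 0.0646]
tool_rot: [2.226, 2.216, -0.0]
ft_force: [-0.7, -0.7, -3.7]
grip_width: 0.551
F mean [-0.09  0.18 -3.79] std [0.34 0.39 0.55] pos [ 0.5515 -0.0144  0.0643] t 15.7 w_mm 48.1 yaw [0.004 1.    0.   ]
tau [ 7.0000e-03 -4.0353e+01 -7.8490e+00 -2.7562e+01 -6.1000e-02  1.6000e-02
  0.0000e+00] [0.009 0.112 0.037 0.1   0.001 0.01  0.   ] Fz [-4.17 -3.72 -4.82 -3.08 -3.52 -4.25 -3.18 -3.61]
tray slots [array([0.6  , 0.279]), array([0.521, 0.295]), array([0.623, 0.275]), array([0.541, 0.291]), array([0.459, 0.307])]
-> (0.551, -0.014, 0.14, None)
[0.0, -0.0, -3.8, 0.0, 0.0, 0.0]
[0.0, -0.1, -3.8, 0.0, 0.0, 0.0]
-> (0.541, 0.291, 0.15, 78.8, 4.0)
[3.8, -0.1, -0.1, -0.0, 0.0, 1.4]
[3.8, -0.2, -0.1, -0.0, 0.0, 1.4]
[3.8, -0.3, -0.1, -0.0, 0.0, 1.4]
[3.8, -0.4, -0.1, -0.0, 0.0, 1.3]
[3.8, -0.5, -0.1, -0.0, 0.0, 1.4]
[3.8, -0.6, -0.2, -0.0, 0.0, 1.3]
[3.8, -0.7, -0.1, -0.0, 0.0, 1.4]
[3.7, -0.8, -0.2, -0.0, 0.0, 1.3]
-> (0.541, 0.29
[... 418 characters left out ...]
.0, 0.0]
[0.0, -0.1, -3.8, 0.0, 0.0, 0.0]
-> (0.502, -0.266, 0.15, 89.4, 4.0)
[-3.6, -0.7, -0.1, -0.0, -0.0, 0.0]
[-3.6, -0.7, -0.1, -0.0, -0.0, 0.1]
[-3.6, -0.7, -0.2, -0.0, -0.0, 0.0]
[-3.6, -0.7, -0.1, -0.0, -0.0, 0.1]
[-3.6, -0.6, -0.2, -0.0, -0.0, 0.0]
[-3.6, -0.6, -0.1, -0.0, -0.0, 0.1]
[-3.6, -0.7, -0.2, -0.0, -0.0, 0.0]
-> (0.502, -0.266, 0.05, 89.4, 2.5)
[0.0, 0.0, 2.0, -0.0, -0.0, 0.0]
[0.0, 0.0, 2.0, -0.0, -0.0, 0.0]
[0.0, 0.0, 2.0, -0.0, -0.0, 0.0]
[0.0, 0.0, 2.0, -0.0, -0.0, 0.0]
[0.0, 0.0, 2.0, -0.0, -0.0, 0.0]
-> (0.502, -0.266, 0.0315, 89.4, 0.5)
[0.0, 0.0, 0.5, -0.0, -0.0, 0.0]
[0.0, 0.0, 0.5, -0.0, -0.0, 0.0]
[0.0, 0.0, 0.4, -0.0, -0.0, 0.0]
[0.0, 0.0, 0.5, -0.0, -0.0, 0.0]
```

```bash
python3 w.py 36
```

```text
F mean [ 0.13  0.09 -3.83] std [0.37 0.58 0.56] pos [ 0.5516 -0.0145  0.0645] t 17.5 w_mm 47.8 yaw [ 0.004  1.    -0.   ]
tau [-1.0000e-03 -4.0232e+01 -7.8200e+00 -2.7506e+01 -6.1000e-02  1.8000e-02
  0.0000e+00] [0.001 0.007 0.001 0.007 0.    0.001 0.   ] Fz [-3.73 -3.14 -4.05 -4.42 -4.12 -4.05 -3.36 -4.02 -3.72 -2.68 -4.43 -3.46
 -4.01 -4.09 -4.11 -3.73 -2.84 -3.9  -3.72 -3.82 -4.81 -4.03 -3.3  -3.34
 -4.1  -4.57 -3.3  -4.73 -3.4  -4.3  -2.91 -4.84 -3.84 -3.7  -2.86 -4.55]
```

```bash
python3 -m jog '[[[0,0,1,0,0,0,4],[0,0,1,0,0,0,4],[0,0,0.6,0,0,0,4],[0,0,0.3,0,0,0,4],[0,0,0,0,0,0,4],[0,0,0,0,0,0,6.5],[0,0,0,0,0,0,6.5],[0,0,-1,0,0,0,6.5],[0,0,-1,0,0,0,6.5],[0,0,-0.9,0,0,0,6.5],[0,0,0,0,0,0,6.5],[0,0,0,0,0,0,6.5]]]'
python3 -m jog '[[[0,0,0,0,0,0,6.5],[0,0,0,0,0,0,6.5],[0,0,0,0,0,0,6.5],[0,0,0,0,0,0,6.5]]]'
python3 w.py 8; python3 -c "
from h import *
s=ctrl.get_state();print(s['joint_positions'])"
```

```text
time: 18.7
position: [0.5519, -0.0147, 0.0651]
tool_rot: [2.226, 2.215, 0.001]
ft_force: [0.5, -0.4, 0.6]
grip_width: 0.746
time: 19.1
position: [0.5514, -0.0144, 0.0643]
tool_rot: [-2.226, -2.216, 0.001]
ft_force: [0.5, 0.1, -0.5]
grip_width: 0.747
F mean [ 0.1  -0.04  0.17] std [0.4  0.51 0.36] pos [ 0.5516 -0.0145  0.0645] t 19.5 w_mm 65.5 yaw [ 0.004  1.    -0.   ]
tau [ 0.0000e+00 -3.8455e+01 -7.3590e+00 -2.5878e+01 -6.0000e-02  1.9000e-02
  0.0000e+00] [0.003 0.006 0.001 0.008 0.    0.001 0.   ] Fz [-0.05  0.27  0.44  0.1   0.07 -0.59  0.42  0.68]
[ 0.62726556  0.37314256 -0.75406972  1.87037199  0.29851052  1.01381112
 -0.25709984]
```

```bash
cat > q.py <<'E'
from h import *
np.set_printoptions(precision=6,suppress=True)
Q=[];P=[]
for i in range(6):
    imaging.get_image("wrist");s=ctrl.get_state();Q.append(s["joint_positions"]);P.append(s["position"])
print(repr(np.mean(Q,0)),np.std(Q,0).max(),np.mean(P,0),np.std(P,0),s["time"])
E
python3 -m jog '[[[0,0,-1.5,0,0,0,6.5],[0,0,-1.4,0,0,0,6.5],[0,0,0,0,0,0,6.5],[0,0,0,0,0,0,6.5],[0,0,0,0,0,0,6.5]]]'>/dev/null; python3 q.py
python3 -m jog '[[[0,0,2,0,0,0,6.5],[0,0,2,0,0,0,6.5],[0,0,1.8,0,0,0,6.5],[0,0,0,0,0,0,6.5],[0,0,0,0,0,0,6.5],[0,0,0,0,0,0,6.5]]]'>/dev/null; python3 q.py
```

```text
array([ 0.645673,  0.334944, -0.770536,  1.848073,  0.264755,  1.064731,
       -0.231726]) 0.00012982543830107734 [ 0.551294 -0.014508  0.09314 ] [0.000062 0.000052 0.000057] 20.3
array([ 0.608119,  0.413156, -0.735793,  1.888859,  0.334829,  0.964092,
       -0.284237]) 0.0003167740994400233 [ 0.552248 -0.014514  0.036383] [0.000209 0.000064 0.000225] 21.2
```

```bash
python3 -m jog '[[[0,0,0,0,0,0,4],[0,0,0,0,0,0,4],[0,0,0,0,0,0,4],[0,0,0,0,0,0,4],[0,0,0,0,0,0,4],[0,0,-1,0,0,0,4],[0,0,-3,0,0,0,4],[0,0,-3.5,0,0,0,4]]]' 
python3 - <<'E'
from h import *
x,y=.541,.291
plan([(x,y,.10,78.8,4.5)],start=(.5516,-.0145,.1105,89.7))
E
```

```text
time: 22.0
position: [0.5498, -0.0144, 0.11]
tool_rot: [-2.223, -2.214, 0.004]
ft_force: [1.8, 0.1, -3.2]
grip_width: 0.55
-> (0.541, 0.291, 0.1, 78.8, 4.5)
[4.4, -0.2, 0.2, -0.0, -0.0, 1.6]
[4.4, -0.3, 0.1, -0.0, -0.0, 1.6]
[4.3, -0.4, 0.2, -0.0, -0.0, 1.5]
[4.3, -0.5, 0.1, -0.0, -0.0, 1.6]
[4.3, -0.7, 0.2, -0.0, -0.0, 1.5]
[4.3, -0.7, 0.1, -0.0, -0.0, 1.5]
[4.3, -0.9, 0.1, -0.0, -0.0, 1.6]
```

```bash
python3 -m jog '[[[4.4,-0.2,0.2,0,0,1.6,4],[4.4,-0.3,0.1,0,0,1.6,4],[4.3,-0.4,0.2,0,0,1.5,4],[4.3,-0.5,0.1,0,0,1.6,4],[4.3,-0.7,0.2,0,0,1.5,4],[4.3,-0.7,0.1,0,0,1.5,4],[4.3,-0.9,0.1,0,0,1.6,4],[0,0,0,0,0,0,4],[0,0,0,0,0,0,4],[0,0,0,0,0,0,4],[0,0,0,0,0,0,4],[0,0,0,0,0,0,4]]]'
python3 -m jog '[[[0,0,0,0,0,0,4],[0,0,0,0,0,0,4],[0,0,0,0,0,0,4]]]'
cat > tau.py <<'E'
from h import *
F=[];T=[];Q=[];P=[]
for i in range(5):
    imaging.get_image("wrist");s=ctrl.get_state()
    for a,k in((F,"ft_force"),(T,"joint_torque"),(Q,"joint_positions"),(P,"position")): a.append(s[k])
np.set_printoptions(precision=4,suppress=True)
p=np.mean(P,0);q=np.mean(Q,0)
print("tau",np.mean(T,0),"std",np.std(T,0).max().round(4),"q",q,"p",p,"F",np.mean(F,0)[2],"lever",p[0]*np.cos(-q[0])+p[1]*np.sin(-q[0]),s["time"])
E
python3 tau.py
```

```text
time: 23.2
position: [0.5415, 0.2893, 0.1004]
tool_rot: [2.429, 1.992, -0.001]
ft_force: [-0.0, 0.9, -3.4]
grip_width: 0.55
time: 23.5
position: [0.541, 0.2908, 0.1006]
tool_rot: [2.427, 1.994, -0.0]
ft_force: [0.1, 0.5, -3.4]
grip_width: 0.548
tau [  0.0668 -46.4458 -10.7911 -28.7638  -0.05    -0.0426   0.0005] std 0.0214 q [ 0.0999  0.4762 -0.8029  1.6856  0.3716  1.1395 -1.0004] p [0.5409 0.291  0.1005] F -4.149786892148999 lever 0.5091842865568736 23.75
```

```bash
python3 -m jog '[[[0,0,2,0,0,0,4],[0,0,2,0,0,0,4],[0,0,1.6,0,0,0,4],[0,0,0.5,0,0,0,4],[0,0,0.4,0,0,0,4],[0,0,0.2,0,0,0,4],[0,0,0,0,0,0,4],[0,0,0,0,0,0,4]]]'; python3 -m jog '[[[0,0,0.1,0,0,0,4],[0,0,0,0,0,0,4]]]'
```

```text
time: 24.55
position: [0.5414, 0.2913, 0.0342]
tool_rot: [2.427, 1.995, 0.002]
ft_force: [-0.2, -0.3, -3.6]
grip_width: 0.549
time: 24.75
position: [0.5415, 0.2914, 0.0336]
tool_rot: [2.427, 1.994, 0.002]
ft_force: [-1.7, -0.3, 2.2]
grip_width: 0.55
```

Contact made. Release, rise 6.8 cm back to the hover.

```bash
python3 -m jog '[[[0,0,0,0,0,0,6.5],[0,0,0,0,0,0,6.5],[0,0,0,0,0,0,6.5],[0,0,-1,0,0,0,6.5],[0,0,-2.8,0,0,0,6.5],[0,0,-3,0,0,0,6.5],[0,0,0,0,0,0,6.5],[0,0,0,0,0,0,6.5],[0,0,0,0,0,0,6.5],[0,0,0,0,0,0,6.5],[0,0,0,0,0,0,6.5],[0,0,0,0,0,0,6.5]]]'
python3 -m jog '[[[0,0,0,0,0,0,6.5],[0,0,0,0,0,0,6.5],[0,0,0,0,0,0,6.5]]]' >/dev/null
python3 tau.py
python3 - <<'E'
from h import *
plan([(.44,.05,.12,92,4.8),(.439,-.007,.10,94.5,4.8),(.439,-.007,.0345,94.5,2.5)])
E
```

```text
time: 25.95
position: [0.5406, 0.2909, 0.0999]
tool_rot: [-2.427, -1.995, 0.002]
ft_force: [0.5, 0.2, -0.0]
grip_width: 0.749
tau [ -0.003  -44.4311 -10.1896 -27.0626  -0.0538  -0.0424   0.    ] std 0.0093 q [ 0.1003  0.4765 -0.8036  1.6856  0.3721  1.1396 -1.0008] p [0.5409 0.291  0.1005] F -0.12305468937909869 lever 0.5090509660975356 26.5
-> (0.44, 0.05, 0.12, 92, 4.8)
[-4.3, -0.9, -0.3, 0.0, 0.0, -2.2]
[-4.2, -1.0, -0.3, 0.0, 0.0, -2.2]
[-4.2, -1.2, -0.3, 0.0, 0.0, -2.2]
[-4.1, -1.4, -0.3, 0.0, 0.0, -2.2]
[-4.1, -1.5, -0.4, 0.0, 0.0, -2.2]
[-4.0, -1.7, -0.3, 0.0, 0.0, -2.2]
-> (0.439, -0.007, 0.1, 94.5, 4.8)
[-2.9, -0.1, 1.0, 0.0, 0.0, -1.2]
[-2.8, -0.2, 1.0, 0.0, 0.0, -1.3]
-> (0.439, -0.007, 0.0345, 94.5, 2.5)
[-0.0, -0.0, 2.2, 0.0, 0.0, 0.0]
[-0.0, -0.0, 2.2, 0.0, 0.0, 0.0]
[-0.0, -0.0, 2.1, 0.0, 0.0, 0.0]
```

```bash
python3 -m jog '[[[0,0,3,0,0,0,6.5],[0,0,2.5,0,0,0,6.5],[0,0,1.3,0,0,0,6.5],[0,0,0,0,0,0,4],[0,0,0,0,0,0,4],[0,0,0,0,0,0,4],[0,0,0,0,0,0,4],[0,0,-1,0,0,0,4],[0,0,-2.8,0,0,0,4],[0,0,-3,0,0,0,4],[0,0,0,0,0,0,4],[0,0,0,0,0,0,4]]]'
python3 -m jog '[[[0,0,0,0,0,0,4],[0,0,0,0,0,0,4],[0,0,0,0,0,0,4],[0,0,0,0,0,0,4],[0,0,0,0,0,0,4],[0,0,0,0,0,0,4],[0,0,0,0,0,0,4],[0,0,0,0,0,0,4],[0,0,0,0,0,0,4],[0,0,0,0,0,0,4],[0,0,0,0,0,0,4],[0,0,0,0,0,0,4]]]' >/dev/null
python3 tau.py
```

```text
time: 27.7
position: [0.541, 0.2908, 0.1008]
tool_rot: [2.426, 1.994, 0.001]
ft_force: [0.6, -0.0, -4.6]
grip_width: 0.551
tau [ -0.0003 -46.4245 -10.8496 -28.7524  -0.0533  -0.0433   0.0002] std 0.001 q [ 0.101   0.4768 -0.8045  1.6856  0.3726  1.1397 -1.0011] p [0.5409 0.291  0.1005] F -3.9673976892266296 lever 0.5088332370944709 29.15
```

```bash
python3 -m jog '[[[0,0,3,0,0,0,4],[0,0,2.5,0,0,0,4],[0,0,0.9,0,0,0,4],[0,0,0.4,0,0,0,4],[0,0,0,0,0,0,6.5],[0,0,0,0,0,0,6.5],[0,0,0,0,0,0,6.5],[0,0,-1,0,0,0,6.5],[0,0,-2.8,0,0,0,6.5],[0,0,-3,0,0,0,6.5],[0,0,0,0,0,0,6.5],[0,0,0,0,0,0,6.5]]]'
python3 -m jog '[[[0,0,0,0,0,0,6.5],[0,0,0,0,0,0,6.5],[0,0,0,0,0,0,6.5],[0,0,0,0,0,0,6.5],[0,0,0,0,0,0,6.5],[0,0,0,0,0,0,6.5],[0,0,0,0,0,0,6.5],[0,0,0,0,0,0,6.5],[0,0,0,0,0,0,6.5],[0,0,0,0,0,0,6.5],[0,0,0,0,0,0,6.5],[0,0,0,0,0,0,6.5]]]' >/dev/null
python3 tau.py
```

```text
time: 30.35
position: [0.5416, 0.2914, 0.1019]
tool_rot: [2.426, 1.994, 0.004]
ft_force: [-0.2, -0.7, 0.0]
grip_width: 0.752
tau [ -0.0001 -44.4437 -10.2232 -27.0642  -0.0536  -0.0425   0.    ] std 0.0006 q [ 0.1016  0.4771 -0.8054  1.6855  0.3731  1.1398 -1.0015] p [0.5409 0.291  0.1005] F -0.444337211623405 lever 0.5086109931996147 31.8
```

```bash
cat > fk.py <<'E'
import numpy as np, itertools
from scipy.optimize import least_squares
from scipy.spatial.transform import Rotation as R
D=[([1.345,.321,-.07,1.45,.023,1.371,-.057],[.154,-.631,.245]),
([0.645673,0.334944,-0.770536,1.848073,0.264755,1.064731,-0.231726],[0.551294,-0.014508,0.09314]),
([0.608119,0.413156,-0.735793,1.888859,0.334829,0.964092,-0.284237],[0.552248,-0.014514,0.036383]),
([0.62726556,0.37314256,-0.75406972,1.87037199,0.29851052,1.01381112,-0.25709984],[.5516,-.0145,.0645]),
([.0999,.4762,-.8029,1.6856,.3716,1.1395,-1.0004],[.5409,.2910,.1005]),
([.1016,.4771,-.8054,1.6855,.3731,1.1398,-1.0015],[.5409,.2910,.1005])]
def fk(q,p,s):
    h,d1,d2,t,a,b=p; q=np.array(q)*s; z=np.array([0,0,1.])
    r=R.from_euler('z',q[0])*R.from_euler('y',q[1]); x=np.array([0,0,h])+r.apply([0,0,d1])
    r=r*R.from_euler('z',q[2]); x=x+r.apply([a,0,0])
    r=r*R.from_euler('y',q[3]); x=x+r.apply([b,0,d2])
    r=r*R.from_euler('z',q[4])*R.from_euler('y',q[5]); return x+r.apply([0,0,t])
best=[]
for s in itertools.product([-1,1],repeat=5):
    S=np.array([-1,1,*s])
    if s[-1]<0: pass
    f=lambda p:np.concatenate([fk(q,p,S)-x for q,x in D])
    try: o=least_squares(f,[.3,.4,.4,.25,0,0])
    except Exception: continue
    best.append((o.cost,tuple(S),o.x))
best.sort(key=lambda b:b[0]);
for b in best[:3]: print(b[0],b[1],b[2].round(4))
c,S,p=best[0];S=np.array(S)
print("max res",max(np.abs(fk(q,p,S)-x).max() for q,x in D))
def jz(q):
    e=1e-5; return np.array([(fk(np.array(q)+e*np.eye(7)[i],p,S)[2]-fk(np.array(q)-e*np.eye(7)[i],p,S)[2])/2/e for i in range(7)])
for n,q,dt in(("p1",D[3][0],[-.001,-1.777,-.461,-1.628]),("p2",[.101,.4768,-.8045,1.6856,.3726,1.1397,-1.0011],[0,-46.4245+44.4437,-10.8496+10.2232,-28.7524+27.0642])):
    J=jz(q);print(n,J.round(4),"F from j2,j3,j4",np.array(dt)[1:]/J[1:4],"J5,6",J[4:6])
E
python3 fk.py
```

```text
0.00035701798654259827 (np.int64(-1), np.int64(1), np.int64(-1), np.int64(1), np.int64(1), np.int64(1), np.int64(-1)) [-0.1301  0.4755  0.5137 -0.0451 -0.0033  0.0192]
0.00035701798654259827 (np.int64(-1), np.int64(1), np.int64(-1), np.int64(1), np.int64(1), np.int64(1), np.int64(1)) [-0.1301  0.4755  0.5137 -0.0451 -0.0033  0.0192]
0.0003570734163517723 (np.int64(-1), np.int64(1), np.int64(-1), np.int64(1), np.int64(-1), np.int64(-1), np.int64(-1)) [-0.1079  0.4449  0.5646 -0.0669 -0.041  -0.0932]
max res 0.023274535134656715
p1 [-0.     -0.4529 -0.1143 -0.4067 -0.0183 -0.0035  0.    ] F from j2,j3,j4 [3.92376346 4.03320596 4.00331067] J5,6 [-0.01826101 -0.00350207]
p2 [ 0.     -0.5127 -0.1575 -0.4267 -0.0252 -0.0045  0.    ] F from j2,j3,j4 [3.86366137 3.97802871 3.95640264] J5,6 [-0.02523283 -0.00453941]
```

```bash
cat > fk2.py <<'E'
exec(open("fk.py").read().split("best=[]")[0])
def rot(q,s):
    q=np.array(q)*s; return R.from_euler('ZYZYZYZ',q)
c=[]
for s in itertools.product([-1,1],repeat=6):
    S=np.array([-1,*s]); c.append((sum(np.abs(rot(q,S).apply([0,0,1])-[0,0,-1]).max() for q,x in D),tuple(map(int,S))))
c.sort();print(c[:4])
out=[]
for e,s in c[:4]:
    S=np.array(s)
    f=lambda p:np.concatenate([fk(q,p,S)-x for q,x in D])
    for h in(.2,.3,.4):
        for d in(.3,.4,.5):
            o=least_squares(f,[h,d,d,.2,0,0]);out.append((o.cost,s,o.x))
out.sort(key=lambda b:b[0])
for o in out[:3]: print(o[0],o[1],o[2].round(4))
c,S,p=out[0];S=np.array(S)
print("res",[ (fk(q,p,S)-x).round(4) for q,x in D])
exec("def jz"+open("fk.py").read().split("def jz")[1])
E
python3 fk2.py
```

```text
Traceback (most recent call last):
  File "fk2.py", line 6, in <module>
    S=np.array([-1,*s]); c.append((sum(np.abs(rot(q,S).apply([0,0,1])-[0,0,-1]).max() for q,x in D),tuple(map(int,S))))
                                   ~~~^^^^^^^^^^^^^^^^^^^^^^^^^^^^^^^^^^^^^^^^^^^^^^^^^^^^^^^^^^^^^
  File "fk2.py", line 6, in <genexpr>
    S=np.array([-1,*s]); c.append((sum(np.abs(rot(q,S).apply([0,0,1])-[0,0,-1]).max() for q,x in D),tuple(map(int,S))))
                                              ~~~^^^^^
  File "fk2.py", line 3, in rot
    q=np.array(q)*s; return R.from_euler('ZYZYZYZ',q)
                            ~~~~~~~~~~~~^^^^^^^^^^^^^
  File "scipy/spatial/transform/_rotation.pyx", line 1413, in scipy.spatial.transform._rotation.Rotation.from_euler
ValueError: Expected axis specification to be a non-empty string of upto 3 characters, got ZYZYZYZ
```

```bash
sed -i "s/return R.from_euler('ZYZYZYZ',q)/return R.from_euler('ZYZ',q[:3])*R.from_euler('YZY',q[3:6])/" fk2.py; python3 fk2.py
```

```text
[(np.float64(0.0027242141030197073), (-1, -1, 1, -1, 1, -1, -1)), (np.float64(0.0027242141030197073), (-1, -1, 1, -1, 1, -1, 1)), (np.float64(0.0027242141030197073), (-1, 1, 1, 1, 1, 1, -1)), (np.float64(0.0027242141030197073), (-1, 1, 1, 1, 1, 1, 1))]
0.07373717895316852 (-1, 1, 1, 1, 1, 1, -1) [19.3369  2.5954  0.5443 21.0686 -0.7931  0.6374]
0.07373717895316852 (-1, 1, 1, 1, 1, 1, 1) [19.3369  2.5954  0.5443 21.0686 -0.7931  0.6374]
0.07373717895316864 (-1, 1, 1, 1, 1, 1, -1) [19.3369  2.5954  0.5443 21.0686 -0.7931  0.6374]
res [array([-0.0249,  0.1661,  0.0033]), array([-0.1289,  0.0953,  0.0113]), array([-0.0172,  0.0179,  0.0401]), array([-0.0796,  0.0648,  0.0264]), array([ 0.1496, -0.1224, -0.0401]), array([ 0.153 , -0.1262, -0.041 ])]
p1 [ 0.     -0.3526  0.1158 -0.1033  0.0012  0.0015  0.    ] F from j2,j3,j4 [ 5.0391435  -3.97940455 15.7524981 ] J5,6 [0.00118236 0.00153157]
p2 [ 0.     -0.6714  0.1086 -0.1928  0.0013  0.0017  0.    ] F from j2,j3,j4 [ 2.95007436 -5.76719677  8.7572163 ] J5,6 [0.00126431 0.00171959]
```

```bash
sed -i "s/c\[:4\]:/[(0,(-1,1,-1,1,-1,1,-1)),(0,(-1,-1,-1,-1,-1,-1,-1))]:/" fk2.py; python3 fk2.py | tail -6
```

```text
0.0003656196128986137 (-1, 1, -1, 1, -1, 1, -1) [ 3.6473  0.5444  0.5142  3.8187 -0.0312  0.0086]
res [array([ 0.0215,  0.0096, -0.0003]), array([-0.0076,  0.0048,  0.0001]), array([0.0045, 0.001 , 0.0007]), array([-0.003 ,  0.0033,  0.0005]), array([ 0.005 , -0.0001, -0.0005]), array([ 0.0054,  0.0003, -0.0005])]
p1 [-0.000e+00 -4.507e-01 -1.141e-01 -4.124e-01  2.000e-04  3.000e-04
  0.000e+00] F from j2,j3,j4 [3.94239003 4.0415661  3.94759277] J5,6 [0.00021431 0.0002776 ]
p2 [-0.000e+00 -5.138e-01 -1.581e-01 -4.313e-01  2.000e-04  3.000e-04
  0.000e+00] F from j2,j3,j4 [3.85510431 3.96224341 3.91453219] J5,6 [0.00022916 0.00031168]
```

```bash
cat > fk3.py <<'E'
exec(open("fk.py").read().split("best=[]")[0])
S=np.array([-1,1,-1,1,-1,1,-1]); fk0=fk
def fk(q,p,S): # p: d1,d2,a,b,H, yaw0, e(shoulder x)
    d1,d2,a,b,H,y0,e=p; q=np.array(q,float).copy(); 
    x=fk0(q,[0,d1,d2,0,a,b],S)
    x=x+R.from_euler('z',-q[0]).apply([e,0,0])
    # tool part: direction (exact) times 0.25
    r=R.from_euler('ZYZ',q[:3]*S[:3])*R.from_euler('YZY',q[3:6]*S[3:6])
    x=x+r.apply([0,0,.25])+[0,0,H]
    return R.from_euler('z',y0).apply(x)
for mask in("e","y","ey"):
    g=lambda v:np.array([*v[:5],v[5] if "y" in mask else 0,v[6] if "e" in mask else 0])
    f=lambda v:np.concatenate([fk(q,g(v),S)-x for q,x in D])
    o=least_squares(f,[.45,.45,0,0,.5,0,0],x_scale=.1);p=g(o.x)
    print(mask,o.cost,p.round(4),"maxres",np.abs(o.fun).max().round(4))
exec("def jz"+open("fk.py").read().split("def jz")[1])
E
python3 fk3.py
```

```text
e 0.00031025638297779647 [ 0.4592  0.5146 -0.0351  0.001   0.1495  0.      0.0334] maxres 0.0234
y 1.1658804077080822e-05 [ 0.4742  0.5222 -0.0105  0.0142  0.1574 -0.0421  0.    ] maxres 0.002
ey 1.0262348832710518e-05 [ 0.463   0.5222 -0.0118  0.0129  0.1662 -0.041   0.005 ] maxres 0.0018
p1 [-0.     -0.4362 -0.1206 -0.4168  0.      0.      0.    ] F from j2,j3,j4 [4.07371621 3.82175508 3.90585086] J5,6 [1.40299591e-05 1.81736626e-05]
p2 [ 0.     -0.4906 -0.1671 -0.4364  0.      0.      0.    ] F from j2,j3,j4 [4.03723571 3.7477349  3.86807215] J5,6 [1.50023230e-05 2.04046696e-05]
```

```bash
sed -i 's/range(6)/range(3)/' q.py
python3 -m jog '[[[0,0,-1.5,0,0,0,6.5],[0,0,-1.5,0,0,0,6.5],[0,0,0,0,0,0,6.5],[0,0,0,0,0,0,6.5],[0,0,0,0,0,0,6.5],[0,0,0,0,0,0,6.5]]]'>/dev/null; python3 q.py
python3 -m jog '[[[0,0,2,0,0,0,6.5],[0,0,2,0,0,0,6.5],[0,0,1.5,0,0,0,6.5],[0,0,0.5,0,0,0,6.5],[0,0,0,0,0,0,6.5],[0,0,0,0,0,0,6.5],[0,0,0,0,0,0,6.5],[0,0,0,0,0,0,6.5]]]'>/dev/null; python3 q.py
```

```text
array([ 0.114429,  0.446874, -0.82047 ,  1.658903,  0.347343,  1.189587,
       -0.983395]) 8.7476594732765e-05 [0.54066  0.290793 0.130001] [0.000022 0.000063 0.00005 ] 32.55
array([ 0.087229,  0.509784, -0.788234,  1.708589,  0.401078,  1.091253,
       -1.020969]) 0.00011879573983730194 [0.54122  0.291159 0.071077] [0.00008  0.000033 0.000118] 33.5
```

```bash
python3 - <<'E'
from h import *
plan([(.541,.291,.12,78.8),(.44,.0,.13,94.5,4.9),(.439,-.007,.0345,94.5,3)],start=(.541,.291,.0705,78.8))
E
```

```text
-> (0.541, 0.291, 0.12, 78.8)
[0.0, 0.0, -2.5, 0.0, 0.0, 0.0]
[0.0, 0.0, -2.4, 0.0, 0.0, 0.0]
-> (0.44, 0.0, 0.13, 94.5, 4.9)
[-4.4, -0.6, -0.2, -0.0, 0.0, -2.2]
[-4.3, -0.8, -0.1, -0.0, 0.0, -2.2]
[-4.3, -0.9, -0.2, -0.0, 0.0, -2.3]
[-4.3, -1.1, -0.1, -0.0, 0.0, -2.2]
[-4.2, -1.3, -0.2, -0.0, 0.0, -2.3]
[-4.1, -1.4, -0.1, -0.0, 0.0, -2.3]
[-4.1, -1.7, -0.2, -0.0, 0.0, -2.2]
-> (0.439, -0.007, 0.0345, 94.5, 3)
[-0.2, -0.0, 2.4, -0.0, 0.0, 0.0]
[-0.2, -0.0, 2.4, -0.0, 0.0, 0.0]
[-0.1, -0.1, 2.4, -0.0, 0.0, 0.0]
[-0.2, -0.0, 2.4, -0.0, 0.0, 0.0]
```

```bash
python3 -m jog '[[[0,0,-2.5,0,0,0,8.7],[0,0,-2.4,0,0,0,8.7],[-4.4,-0.6,-0.2,0,0,-2.2,8.7],[-4.3,-0.8,-0.1,0,0,-2.2,8.7],[-4.3,-0.9,-0.2,0,0,-2.3,8.7],[-4.3,-1.1,-0.1,0,0,-2.2,8.7],[-4.2,-1.3,-0.2,0,0,-2.3,8.7],[-4.1,-1.4,-0.1,0,0,-2.3,8.7],[-4.1,-1.7,-0.2,0,0,-2.2,8.7],[0,0,0,0,0,0,8.7],[0,0,0,0,0,0,8.7]]]'
python3 - <<'E'
from h import *
imaging.get_image("wrist");s=ctrl.get_state();print(s["position"],s["ft_force"],R.from_rotvec(s["tool_rot"]).apply([1,0,0]))
plan([(.439,-.007,.0345,94.5,3)])
E
```

```text
time: 34.6
position: [0.4397, -0.0009, 0.1309]
tool_rot: [2.134, 2.303, -0.0]
ft_force: [0.4, 0.8, 0.4]
grip_width: 1.004
[0.44006526 0.00046522 0.13092388] [0.70962661 0.04761506 0.6254161 ] [-7.87200077e-02  9.96896728e-01 -2.72240395e-04]
-> (0.439, -0.007, 0.0345, 94.5, 3)
[-0.2, -0.0, 2.4, 0.0, 0.0, 0.0]
[-0.2, -0.1, 2.4, 0.0, 0.0, 0.0]
[-0.2, -0.0, 2.4, 0.0, 0.0, 0.0]
[-0.1, -0.1, 2.4, 0.1, 0.0, 0.0]
```

```bash
python3 -m jog '[[[-0.2,0,2.4,0,0,0,8.7],[-0.2,-0.1,2.4,0,0,0,8.7],[-0.2,0,2.4,0,0,0,8.7],[-0.2,0,2.4,0,0,0,4],[0,0,0,0,0,0,4],[0,0,0,0,0,0,4],[0,0,0,0,0,0,4],[0,0,0,0,0,0,4],[0,0,0,0,0,0,4],[0,0,0,0,0,0,4],[0,0,0,0,0,0,4]]]'
python3 -m jog '[[[0,0,0,0,0,0,4],[0,0,-1,0,0,0,4],[0,0,-1.5,0,0,0,4],[0,0,-0.5,0,0,0,4],[0,0,0,0,0,0,4],[0,0,0,0,0,0,4]]]'
python3 w.py 8
```

```text
time: 35.75
position: [0.44, -0.0081, 0.0355]
tool_rot: [2.131, 2.307, 0.0]
ft_force: [-1.7, 0.9, 6.5]
grip_width: 0.547
time: 36.35
position: [0.439, -0.0083, 0.0643]
tool_rot: [2.132, 2.307, -0.001]
ft_force: [-0.7, -0.5, -1.4]
grip_width: 0.553
F mean [ 0.11 -0.17 -1.89] std [0.49 0.42 0.58] pos [ 0.4392 -0.008   0.0643] t 36.75 w_mm 47.7 yaw [-0.079  0.997  0.   ]
tau [ 1.8000e-02 -2.4329e+01 -2.1720e+00 -2.6490e+01 -5.2000e-02  3.5000e-02
 -1.0000e-03] [0.008 0.117 0.014 0.098 0.001 0.009 0.   ] Fz [-1.33 -2.58 -1.   -2.53 -2.03 -2.02 -1.25 -2.36]
```

```bash
python3 - <<'E'
from h import *
x,y=.459,.307
plan([(.439,.03,.12,None,4.8),(x,y,.12,78.8,4.8),(x,y,.05,78.8,2.5),(x,y,.0365,78.8,.5)])
E
```

```text
-> (0.439, 0.03, 0.12, None, 4.8)
[1.9, 0.1, -2.8, 0.0, 0.0, 0.0]
[1.9, 0.2, -2.8, 0.0, 0.0, 0.0]
-> (0.459, 0.307, 0.12, 78.8, 4.8)
[4.6, 0.7, 0.0, -0.0, -0.0, 2.6]
[4.6, 0.5, 0.0, -0.0, -0.0, 2.6]
[4.6, 0.3, 0.0, -0.0, -0.0, 2.6]
[4.6, 0.1, 0.0, -0.0, -0.0, 2.6]
[4.6, -0.2, 0.0, -0.0, -0.0, 2.7]
[4.6, -0.4, 0.0, -0.0, -0.0, 2.6]
-> (0.459, 0.307, 0.05, 78.8, 2.5)
[0.0, 0.0, 2.3, -0.0, -0.0, 0.0]
[0.0, 0.0, 2.4, -0.0, -0.0, 0.0]
[0.0, 0.0, 2.3, -0.0, -0.0, 0.0]
-> (0.459, 0.307, 0.0365, 78.8, 0.5)
[0.0, 0.0, 0.5, -0.0, -0.0, 0.0]
[0.0, 0.0, 0.4, -0.0, -0.0, 0.0]
[0.0, 0.0, 0.5, -0.0, -0.0, 0.0]
```

```bash
python3 -m jog '[[[1.9,0.1,-2.8,0,0,0,4],[1.9,0.2,-2.8,0,0,0,4],[4.6,0.7,0,0,0,2.6,4],[4.6,0.5,0,0,0,2.6,4],[4.6,0.3,0,0,0,2.6,4],[4.6,0.1,0,0,0,2.6,4],[4.6,-0.2,0,0,0,2.7,4],[4.6,-0.4,0,0,0,2.6,4],[0,0,0,0,0,0,4],[0,0,0,0,0,0,4]]]'
python3 -m jog '[[[0,0,2.3,0,0,0,4],[0,0,2.4,0,0,0,4],[0,0,2.3,0,0,0,4],[0,0,0.5,0,0,0,4],[0,0,0.4,0,0,0,4],[0,0,0.5,0,0,0,4],[0,0,0.2,0,0,0,4],[0,0,0,0,0,0,4]]]'
```

```text
time: 37.75
position: [0.4577, 0.3082, 0.12]
tool_rot: [-2.422, -1.999, 0.001]
ft_force: [0.2, -1.1, -1.4]
grip_width: 0.546
time: 38.55
position: [0.4591, 0.3065, 0.0349]
tool_rot: [2.427, 1.994, 0.001]
ft_force: [0.5, -0.1, -2.2]
grip_width: 0.548
```

```bash
python3 -m jog '[[[0,0,0.1,0,0,0,4],[0,0,0.1,0,0,0,4],[0,0,0,0,0,0,4]]]'
```

```text
time: 38.85
position: [0.4591, 0.3068, 0.0335]
tool_rot: [2.426, 1.994, 0.001]
ft_force: [-1.7, -1.4, 5.2]
grip_width: 0.548
```

```bash
python3 -m jog '[[[0,0,0,0,0,0,6.2],[0,0,0,0,0,0,6.2],[0,0,0,0,0,0,6.2],[0,0,-1,0,0,0,6.2],[0,0,-3,0,0,0,6.2],[0,0,-4.5,0,0,0,6.2],[0,0,-4.8,0,0,0,4],[0,0,-4.8,0,0,0,2],[0,0,-4.8,0,0,0,0],[0,0,-4.8,0,0,0,0]]]'
cat > lid.py <<'E'
from h import *
HY,HX,HZ=-.338,.501,.055
def lidp(th,r,o=.006): return np.array([HX,HY+r*np.cos(th)-o*np.sin(th),HZ+r*np.sin(th)+o*np.cos(th)])
E
python3 - <<'E'
from lid import *
im={c:imaging.get_image(c) for c in("top","side")}
obs=dict(top=(446.4,213.7),side=(329.6,253.5))
for th in np.arange(1.6,2.01,.1): print(round(th,2),[ (proj(im[c],lidp(th,.138))-obs[c]).round(1) for c in obs])
print("hinge",[(proj(im[c],[HX,HY,HZ])-np.array(o)).round(1) for c,o in(("top",(416.7,220.7)),("side",(316.6,264.6)))])
a=cv2.resize(im["top"]["frame"][110:270,130:470],(800,376)); b=cv2.resize(im["side"]["frame"][110:300,200:440],(284,224))
cv2.imwrite("pics/chk.png",np.vstack([a,np.hstack([b,np.zeros((224,516,3),np.uint8)])])[:,:,::-1])
plan([(.47,.0,.335,89.4),(.501,-.44,.335,89.4),(.501,-.44,.187,89.4)])
E
```

```text
time: 39.85
position: [0.4582, 0.3067, 0.3123]
tool_rot: [2.426, 1.995, 0.001]
ft_force: [1.4, 0.2, -0.1]
grip_width: 0.434
1.6 [array([-17. ,  -0.2]), array([-10.8, -18.7])]
1.7 [array([-11.6,   0.6]), array([ -9.5, -13.6])]
1.8 [array([-6.6,  1.4]), array([-8.1, -8.1])]
1.9 [array([-1.8,  2.4]), array([-6.8, -2.2])]
2.0 [array([2.5, 3.4]), array([-5.5,  3.9])]
hinge [array([-3.6,  1.7]), array([1.6, 2.9])]
-> (0.47, 0.0, 0.335, 89.4)
[-4.3, 1.0, -0.3, 0.1, -0.1, -1.5]
[-4.3, 0.9, -0.3, 0.1, -0.0, -1.5]
[-4.4, 0.8, -0.3, 0.1, -0.1, -1.5]
[-4.4, 0.6, -0.3, 0.1, -0.0, -1.5]
[-4.4, 0.5, -0.2, 0.1, -0.1, -1.5]
[-4.4, 0.4, -0.2, 0.0, -0.0, -1.5]
[-4.4, 0.3, -0.3, 0.1, -0.1, -1.5]
-> (0.501, -0.44, 0.335, 89.4)
[-4.4, 0.4, 0.0, -0.0, 0.0, -0.0]
[-4.4, 0.4, 0.0, -0.0, 0.0, -0.0]
[-4.4, 0.3, 0.0, -0.0, 0.0, -0.0]
[-4.4, 0.4, 0.0, -0.0, 0.0, -0.0]
[-4.4, 0.3, 0.0, -0.0, 0.0, -0.0]
[-4.4, 0.4, 0.0, -0.0, 0.0, -0.0]
[-4.4, 0.3, 0.0, -0.0, 0.0, -0.0]
[-4.4, 0.4, 0.0, -0.0, 0.0, -0.0]
[-4.4, 0.3, 0.0, -0.0, 0.0, -0.0]
[-4.3, 0.4, 0.0, -0.0, 0.0, -0.0]
-> (0.501, -0.44, 0.187, 89.4)
[-0.0, -0.0, 3.7, -0.0, 0.0, -0.0]
[-0.0, -0.0, 3.7, -0.0, 0.0, -0.0]
[-0.0, -0.0, 3.7, -0.0, 0.0, -0.0]
[-0.0, -0.0, 3.7, -0.0, 0.0, -0.0]
```

View pics/chk.png

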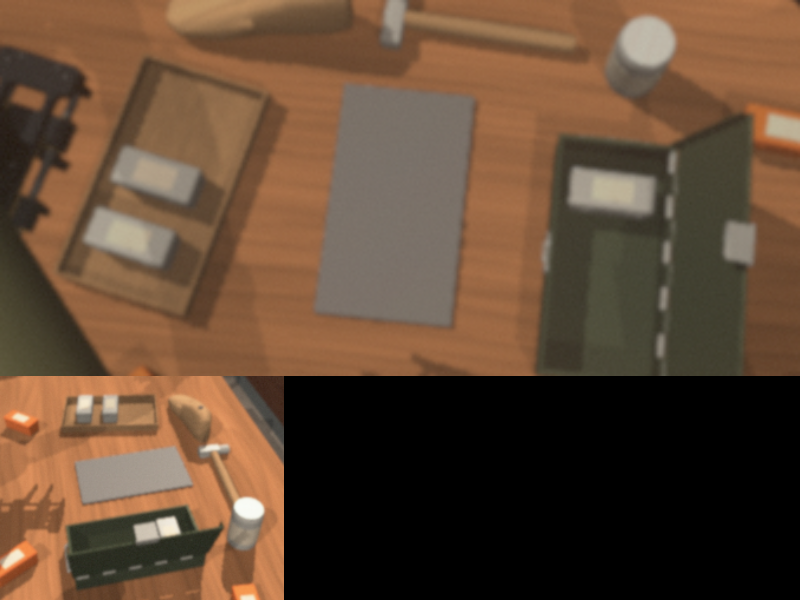

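```bash
python3 -m jog '[[[-4.3,1,-0.3,0,0,-1.5,0],[-4.3,0.9,-0.3,0,0,-1.5,0],[-4.4,0.8,-0.3,0,0,-1.5,0],[-4.4,0.6,-0.3,0,0,-1.5,0],[-4.4,0.5,-0.2,0,0,-1.5,0],[-4.4,0.4,-0.2,0,0,-1.5,0],[-4.4,0.3,-0.3,0,0,-1.5,0],[-4.4,0.4,0,0,0,0,0],[-4.4,0.4,0,0,0,0,0],[-4.4,0.3,0,0,0,0,0],[-4.4,0.4,0,0,0,0,0],[-4.4,0.3,0,0,0,0,0]]]'
python3 -m jog '[[[-4.4,0.4,0,0,0,0,0],[-4.4,0.3,0,0,0,0,0],[-4.4,0.4,0,0,0,0,0],[-4.4,0.3,0,0,0,0,0],[-4.8,0.4,0,0,0,0,0],[0,0,0,0,0,0,0],[0,0,3.7,0,0,0,0],[0,0,3.7,0,0,0,0],[0,0,3.7,0,0,0,0],[0,0,3.7,0,0,0,0],[0,0,0,0,0,0,0],[0,0,0,0,0,0,0]]]'
python3 - <<'E'
from lid import *
s=ctrl.get_state();print(s["position"],s["ft_force"],R.from_rotvec(s["tool_rot"]).as_matrix().round(3).tolist())
W=[(.501,-.357,.187,89.4,2.5)]
for d,r in((90,.11),(75,.118),(60,.125),(45,.132),(30,.137),(18,.140),(9,.141),(5,.141)):
    c=lidp(np.radians(d),r); W.append((.503,round(c[1]-.0095,4),round(c[2]+.022,4),89.4,2.5))
plan(W)
E
```

```text
time: 41.15
position: [0.4834, -0.2247, 0.3287]
tool_rot: [2.233, 2.209, -0.0]
ft_force: [-0.0, 0.1, 0.6]
grip_width: 0.005
time: 42.35
position: [0.499, -0.447, 0.181]
tool_rot: [-2.233, -2.209, -0.001]
ft_force: [-0.5, -0.2, -0.2]
grip_width: 0.004
[ 0.4990006  -0.44704033  0.18100714] [-0.46385766 -0.15425689 -0.16188141] [[0.011, 1.0, -0.0], [1.0, -0.011, 0.001], [0.001, -0.0, -1.0]]
-> (0.501, -0.357, 0.187, 89.4, 2.5)
[2.3, 0.0, -0.1, -0.0, -0.0, -0.0]
[2.2, 0.0, -0.2, -0.0, -0.0, -0.0]
[2.3, 0.1, -0.1, -0.0, -0.0, -0.0]
[2.2, 0.0, -0.2, -0.0, -0.0, -0.0]
-> (0.503, np.float64(-0.3535), np.float64(0.187), 89.4, 2.5)
[0.4, 0.2, 0.0, -0.0, -0.0, -0.0]
-> (0.503, np.float64(-0.3228), np.float64(0.1925), 89.4, 2.5)
[1.5, -0.0, -0.3, -0.0, -0.0, -0.0]
[1.5, -0.0, -0.2, -0.0, -0.0, -0.0]
-> (0.503, np.float64(-0.2902), np.float64(0.1883), 89.4, 2.5)
[1.6, -0.0, 0.2, -0.0, -0.0, -0.0]
[1.7, -0.1, 0.2, -0.0, -0.0, -0.0]
-> (0.503, np.float64(-0.2584), np.float64(0.1746), 89.4, 2.5)
[1.6, -0.0, 0.7, -0.0, -0.0, -0.0]
[1.6, -0.0, 0.7, -0.0, -0.0, -0.0]
-> (0.503, np.float64(-0.2319), np.float64(0.1507), 89.4, 2.5)
[1.3, -0.0, 1.2, -0.0, -0.0, -0.0]
[1.3, -0.0, 1.1, -0.0, -0.0, -0.0]
-> (0.503, np.float64(-0.2162), np.float64(0.126), 89.4, 2.5)
[0.8, -0.0, 1.3, -0.0, -0.0, -0.0]
[0.8, -0.1, 1.2, -0.0, -0.0, -0.0]
-> (0.503, np.float64(-0.2092), np.float64(0.105), 89.4, 2.5)
[0.7, 0.0, 2.1, -0.0, -0.0, -0.0]
-> (0.503, np.float64(-0.2076), np.float64(0.0953), 89.4, 2.5)
[0.1, 0.0, 1.0, -0.0, -0.0, -0.0]
```

```bash
python3 -m jog '[[[2.3,0,-0.1,0,0,0,0],[2.2,0,-0.2,0,0,0,0],[1.5,0.1,-0.1,0,0,0,0],[1.5,0,-0.1,0,0,0,0],[1.5,0,-0.1,0,0,0,0],[0.4,0.2,0,0,0,0,0],[1.5,0,-0.3,0,0,0,0],[1.5,0,-0.2,0,0,0,0],[0,0,0,0,0,0,0]]]'
python3 - <<'E'
from h import *
im=imaging.get_image("side");cv2.imwrite("pics/l1.png",cv2.resize(im["frame"][150:320,200:470],(540,340))[:,:,::-1])
s=ctrl.get_state();print(s["position"],s["ft_force"])
E
```

```text
time: 43.25
position: [0.5039, -0.3204, 0.1915]
tool_rot: [-2.229, -2.211, -0.002]
ft_force: [-0.4, 0.5, -0.1]
grip_width: 0.001
[ 0.50380155 -0.32132817  0.19142057] [-0.64600168  0.05859366  0.1125942 ]
```

View pics/l1.png

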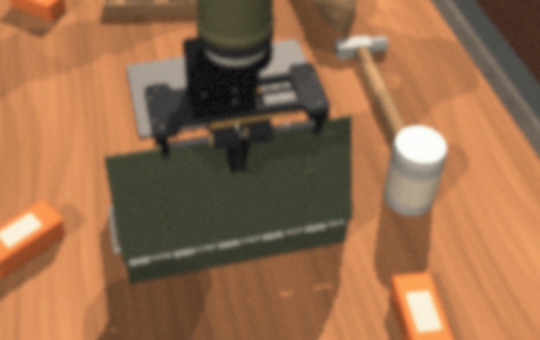

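```bash
python3 -m jog '[[[1.6,0,0.2,0,0,0,0],[1.6,0,0.2,0,0,0,0],[1.6,0,0.7,0,0,0,0],[1.6,0,0.7,0,0,0,0],[1.3,0,1.2,0,0,0,0],[1.3,0,1.1,0,0,0,0],[0.8,0,1.3,0,0,0,0],[0.8,0,1.2,0,0,0,0],[0.6,0,1,0,0,0,0],[0,0,0,0,0,0,0]]]'
python3 - <<'E'
from h import *
im=imaging.get_image("side");cv2.imwrite("pics/l2.png",cv2.resize(im["frame"][150:320,200:470],(540,340))[:,:,::-1])
s=ctrl.get_state();print(s["position"],s["ft_force"])
E
```

```text
time: 44.3
position: [0.5036, -0.2097, 0.1135]
tool_rot: [-2.23, -2.207, 0.001]
ft_force: [0.3, -0.0, -1.4]
grip_width: 0.006
[ 0.50411504 -0.21066436  0.11445639] [ 0.36065234 -0.35055753  0.63399615]
```

View pics/l2.png

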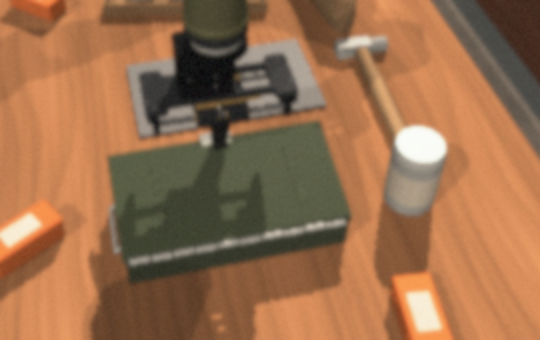

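```bash
python3 -m jog '[[[0.3,0,0.8,0,0,0,0],[0,0,0.8,0,0,0,0],[0,0,0.5,0,0,0,0],[0,0,0.3,0,0,0,0],[0,0,0.3,0,0,0,0],[0,0,0.3,0,0,0,0],[0,0,0.2,0,0,0,0],[0,0,0,0,0,0,0]]]'
python3 -m jog '[[[0,0,0.2,0,0,0,0],[0,0,0,0,0,0,0],[0,0,0,0,0,0,0]]]'
```

```text
time: 45.15
position: [0.5044, -0.2087, 0.083]
tool_rot: [-2.234, -2.208, 0.0]
ft_force: [-0.5, 0.5, -0.5]
grip_width: 0.004
time: 45.45
position: [0.5046, -0.2088, 0.0828]
tool_rot: [2.235, 2.208, -0.001]
ft_force: [-3.7, 1.5, 10.5]
grip_width: 0.003
```

```bash
python3 -m jog '[[[0,0,0.2,0,0,0,0],[0,0,0,0,0,0,0],[0,0,0,0,0,0,0]]]'
python3 -m jog '[[[0,0,-0.5,0,0,0,0],[0,0,-1.5,0,0,0,0],[0,0,-3,0,0,0,0],[3,0,-4,0,0,0,0],[4,0,-3,0,0,0,0],[4.8,0,0,0,0,0,0],[4.8,0,0,0,0,0,0],[4.8,0,0,0,0,0,0],[4.8,0,0,0,0,0,0],[0,0,0,0,0,0,0],[0,0,0,0,0,0,0]]]'
python3 - <<'E'
from lid import *
im={c:imaging.get_image(c) for c in("top","side")}
for c in im:
    for l in("lid_front","tin_a"):
        for r in finder.spot_point(l,c)[:6]:
            p=np.array(r["point"])[::-1]*[640,400];print(c,l,round(r["conf"],2),p.round(1),ray(im[c],*p,.061 if l=="lid_front" else .004).round(3))
a=cv2.resize(im["top"]["frame"][90:280,130:480],(700,380),interpolation=2); b=cv2.resize(im["side"]["frame"][190:310,230:430],(366,220),interpolation=2)
cv2.imwrite("pics/end.png",np.vstack([a,np.hstack([b,np.zeros((220,334,3),np.uint8)])])[:,:,::-1])
print(ctrl.get_state()["time"])
E
```

```text
time: 45.75
position: [0.5047, -0.2088, 0.0826]
tool_rot: [2.234, 2.208, -0.003]
ft_force: [-8.4, 3.5, 22.8]
grip_width: 0.001
time: 46.85
position: [0.5077, 0.0545, 0.2]
tool_rot: [2.23, 2.212, -0.0]
ft_force: [-0.5, -1.6, -0.4]
grip_width: 0.009
top lid_front 0.91 [365.6 212.6] [ 0.511 -0.203  0.061]
top tin_a 0.74 [459.  170.6] [ 0.685 -0.475  0.004]
top tin_a 0.67 [199.5 188.1] [0.538 0.29  0.004]
top tin_a 0.62 [187.6 285. ] [0.255 0.272 0.004]
top tin_a 0.58 [372.8 317.5] [ 0.23  -0.256  0.004]
top tin_a 0.55 [190.8 211.6] [0.464 0.302 0.004]
side lid_front 0.68 [312.6 228.9] [ 0.513 -0.213  0.061]
side tin_a 0.93 [213.7 272.4] [ 0.233 -0.258  0.004]
side tin_a 0.69 [219.3 156.9] [0.259 0.255 0.004]
side tin_a 0.63 [405.6 312.8] [ 0.687 -0.477  0.004]
side tin_a 0.53 [291.8 144.2] [0.532 0.274 0.004]
side tin_a 0.51 [271.7 141.5] [0.46  0.309 0.004]
47.15
```

View pics/end.png

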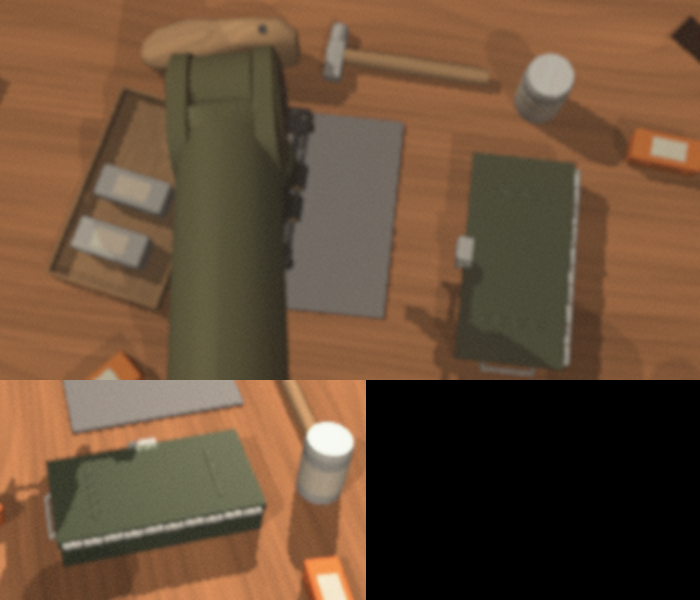

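```bash
python3 -c "
from bench import close_job
print(close_job())"
```

```text
the job is handed in; nothing more can be done
None
```

I sorted all three tins, shut and latched the tack box, and handed the job in at about 47 s. The weak point is the middle tin, which weighs almost exactly 400 g.

| Tin | Measured weight | Placed |
|---|---|---|
| Far tin | about 4.5 N, about 460 g (wrist force) | Flat in the green box |
| Middle tin | about 3.90 N, about 397 g | Flat in the cardboard lid |
| Near tin | about 1.9 N, about 190 g (wrist force) | Flat in the cardboard lid |

**Middle tin:** I weighed it twice because it is so close to the limit.
- **Wrist force:** averaged about 3.8 ± 0.1 N, below the 3.92 N limit.
- **Joint torques:** loaded minus unloaded, with joint motion measured at each pose, gave 3.90 N over the board and 3.88–3.90 N over the cardboard lid.
- **Rougher estimates:** a simple lever-arm estimate ranged from 3.89 to 3.96 N. A fitted arm model, which did not fit well, gave 3.95–3.99 N. Those disagree by a percent or two, partly above the limit, so "lighter" is likely but not certain.

**Setting down:** each tin was lowered until the wrist felt contact, then released. The overhead picture taken before closing showed all three lying flat.

**Lid:** it stopped at its shut height (fingertips at 61 mm) and did not move further under about 23 N. After I backed off, both cameras showed it fully closed, and the hammer, shoe last, cement can and orange tins looked unmoved.

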